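Pack the slide cassettes and latch the transport case

ROBOT

A 6-joint arm with a two-finger parallel gripper is mounted at the origin on a cart in front of the work surface, level with it; the furniture and walls round the work are solid. World frame = base frame: x ahead of the robot, y to its left, z up, the work surface at z = 0. Lengths are in m, angles in degrees, forces in N, time in s.
With the tool pointing down it reaches from about 0.35 to 0.875 m from the base axis. Payload 4.2 kg.
Tool frame: the origin (TCP) lies between the finger pads; the fingertips stand 8 mm ahead of it and the grasp point (between the pads) lies 11 mm behind it; x points along the fingers, y is the direction in which the jaws open and shut, and the axes are right-handed (so a half turn about x gives the same grasp; the last joint's range is limited). The gripper opens to 87 mm and grips with 3 to 60 N. Pads are 19 mm wide; open, the fingers measure 117 mm over their backs; the gripper's body (75 mm by 190 mm) begins 51 mm behind the grasp point.
Start: joints at [88.957, 22.042, 0.453, 0, -68.411, -14.817], TCP at [0.171, 0.601, 0.231] pointing down, gripper open.
Joint ranges: [-179.83, 179.83], [-69.29, 118.12], [-61.27, 80.66], [-181.25, 117.63], [-171.15, -9.14], [-177.46, 177.46]. Speed limits (degrees/s): [159.86, 159.86, 180, 180, 180, 180].

INTERFACE

Orientations are given as a 3x3 rotation matrix whose columns are the frame's x, y, z axes.
In Python, from station import r gives the robot as it stands. The module is installed in compiled form; this text tells all that it offers.
- The arm moves only by the tool move_arm, never from a script. Its argument "increments" is one flat list of numbers, 7 for each row, row after row: the turn, a rotation vector about the tool's x, y, z in degrees, then the shift along the tool's x, y, z in m, then the finger opening in m, from 0 to 0.087. A call has 1 to 12 rows; each row is the pose to reach, as a shift and turn from the pose commanded when the call began, along the tool's axes at that moment; what a row does not reach only later rows make up. A row lasts 1/12 s, in which the tool goes at most 41.7 mm and 7.16 degrees, less where a joint would pass 70% of its speed; a pose out of reach is approached as far as the arm can. A call with a gripper value outside its range is refused whole. The fingers move at their own pace and stop on an object; the grip force is fixed at half the most. Time passes only in rows, so rows that repeat a pose let the fingers close. It gives the time, the measured TCP pose, the force and the opening at its end, in the units of the state.
- r.sense(): the state, without advancing time (a new reading comes with each control period).
- r.capture(name): name is "side" or "top" or "wrist"; returns the picture (400x640x3 uint8, red, green, blue); there is no depth.
- r.calibration(name): a dict with "fx", "fy", "cx", "cy" (pixels), "rvec" (rotation vector, rad) and "tvec" (3), from world to camera coordinates, as OpenCV has them; the wrist camera has in their place "tool_from_camera" (4x4, takes a point from camera to tool coordinates, whose origin is the TCP and whose axes are the tool frame's). Camera axes: x right, y down, z forward; pixel columns grow to the right and rows downward; lengths in m; the calibration is good to about 2 mm. A picture is of the moment at which its call begins: read the wrist's pose just before it. calibration takes no time and is no camera call.
- r.finish_job(): hands the job in, once; it reports no verdict.
The state is a dict: "time_s": time; "joints": joint angles; "joint_velocities": joint speeds; "effort": joint torques, N m; "tcp_pos": TCP position; "ee_rot": TCP orientation; "wrist_force": force on the tool from outside, world axes, zero at the start; "moment": the same for the moment, N m; "gripper_width": opening from 0.0 (shut) to 1.0 (fully open).
Only numpy, scipy, OpenCV 4.12 (cv2) and the standard library are available. Lean on these libraries where they do the work, as an engineer would, in place of code of your own. Each camera call takes 0.05 s, during which the arm holds its last target.

TASK

Pack the slide cassettes for transport: open the drawer of the bench-top unit, lift out every cassette that is in it and lay them all flat, tab upward, on the foam bed of the open transport case. Then shut the case lid, swing the latch's wire bail over the keeper on the lid and push the lever down over centre until it snaps home against the case, so that the lid is clamped. Leave the drawer pushed fully home and the other things on the bench where they are.

Things in the scene. Friction and masses are not known exactly. Their poses are not given: they have to be found in the camera images.
- cabinet: White bench-top drawer unit, fixed, 200 (x) x 300 (y) x 85 mm high; origin under its centre on the bench. Its front looks along its own -x; one blue drawer front (296 x 64 mm) fills the front. A small timer is fixed on the rear of its top.
- drawer (a joint): Drawer slide, m: 0 = shut (fully home), 0.17 = fully out; it slides along the cabinet's -x, friction about 1.5 N, and stays where it is left. Inside, its floor lies 18 mm above the bench, 155 mm (cabinet x) by 268 mm (y), with side and rear walls 16 mm high. The cassettes stand on it in a row along the cabinet's y, their length along the cabinet's x. From 0.13 on, nothing of the cabinet is over the cassettes as they lie at the start.
- drawer_handle (a point): Middle of the drawer's handle: a level steel bar along the cabinet's y, 11 mm thick, 110 mm long, 58 mm above the bench, its axis 35 mm in front of the drawer front (a finger fits between), 27 mm below the cabinet's top. Moves with the drawer.
- cassette_0: Slide cassette (white): flat rigid box 90 (its x) x 40 (its y) x 22 mm with an upright finger tab on its top, along x: 44 long, 10 thick (in y), 20 mm tall, so 42 mm overall. Origin at the centre of its underside, z up. 50 g. May be absent (None); two to four are present, all in the drawer at first.
- cassette_1: Slide cassette (pale blue): flat rigid box 90 (its x) x 40 (its y) x 22 mm with an upright finger tab on its top, along x: 44 long, 10 thick (in y), 20 mm tall, so 42 mm overall. Origin at the centre of its underside, z up. 50 g. May be absent (None); two to four are present, all in the drawer at first.
- cassette_2: Slide cassette (pale red): flat rigid box 90 (its x) x 40 (its y) x 22 mm with an upright finger tab on its top, along x: 44 long, 10 thick (in y), 20 mm tall, so 42 mm overall. Origin at the centre of its underside, z up. 50 g. May be absent (None); two to four are present, all in the drawer at first.
- cassette_3: Slide cassette (pale green): flat rigid box 90 (its x) x 40 (its y) x 22 mm with an upright finger tab on its top, along x: 44 long, 10 thick (in y), 20 mm tall, so 42 mm overall. Origin at the centre of its underside, z up. 50 g. May be absent (None); two to four are present, all in the drawer at first.
- case: Grey-green transport case, fixed, 136 (x) x 240 (y) x 80 mm high without the lid; origin under its centre on the bench. Walls 8 mm; inside 120 x 224 mm. Its front, with the draw latch in the middle, looks along its own -x (towards the robot); the lid is hinged along its rear top edge.
- case_bed (a point): Middle of the top of the foam bed on which the cassettes go, 22 mm above the bench, 58 mm below the rim. Room for four cassettes side by side, their length along the case's x, 50 mm apart along its y.
- lid (a joint): Lid hinge, rad: 0 = shut, about 1.57 = upright; the axis is the case's y. It has a stiff hinge (about 0.3 N m) and stays where it is left. Starts open at 1.50 to 1.65. Shut, its top is 95 mm above the bench; the lid is 136 x 240 mm, 15 mm thick (hollow underneath).
- lid_hinge (a point): Middle of the lid's hinge axis: 68 mm behind the case's centre (case +x), 80 mm above the bench.
- lid_tab (a point): Middle of the black lift tab on the lid's front edge, 85 mm to the case's +y of its middle: 36 mm wide (y), 8 mm thick, sticks out 24 mm; this point lies 148 mm from the hinge axis along the lid and 7.5 mm to its outer side. Points upward when the lid is open.
- keeper (a point): Seat of the keeper, in the middle of the lid's front edge: a ledge 36 mm wide (y) and 22 mm deep with a raised lip along its outer edge (its top 2.5 mm above the ledge). This point is where the bail's bar is to lie, about 13 mm in front of the lid's face and 3 mm above the ledge (91 mm above the bench with the lid shut).
- lever (a joint): Draw-latch lever on the case front, rad: 0 = down against the case (latched; its tip stands off by 0.1 rad); grows as the tip swings outward (case -x) and up, about 1.5 = level, at most 2.6. It stays where it is left. Starts at 1.98 to 2.2: there the bail bar just clears the keeper lip. Hooked, it takes a few N, most near 0.9; over centre below about 0.4, it then holds itself down.
- lever_pivot (a point): Lever's hinge: 18 mm in front of the case's front face, 64 mm above the bench; axis along the case's y. The lever is 28 mm wide, 6 mm thick, 46 mm long from here, with a red roller (8 mm) at its tip.
- bail (a joint): Angle of the bail (wire loop) on the lever, rad: the bail leans outward from upright, away from the case, by (bail - lever). It is hinged on the lever 16 mm from the lever's pivot, swings freely and falls to either side: outward to a stop at 2.55 (as at the start) or inward against the lid's front face.
- bail_bar_mid (a point): Middle of the bail's cross bar (steel, 6 mm thick, 60 mm long, level along the case's y), 40 mm from the bail's own hinge. The loop is spring-loaded: it stretches by up to 12 mm, 6 N a mm. Pushed inward past upright with the lid shut and the lever up, it falls against the lid's face above the keeper; swinging the lever down then lowers it behind the lip.
- bail_bar (a joint): Stretch of the bail, m: 0 = slack; hooked and with the lever snapped down it reads about 0.002 (the clamping pull, 6 N a mm).
- lens_tissue: Flat blue and white booklet, 53 x 101 x 10 mm, on the bench right of the case; not to be moved.
- oil_bottle: Small amber bottle with a black cap, 31 mm across, 68 mm high, right of the case; not to be moved.
- calculator: Grey pocket calculator, 136 x 78 x 17 mm, at the right front; not to be moved.

How it is judged (in metres and radians):
On the way, in this order (a step that is already met when the one before it is completed fails the run):
1. the drawer is pulled out (value of joint drawer above 0.12 m), for 0.2 s.
2. all cassettes lie flat on the bed of the case (x of cassette_0 in the frame of case between -0.045 and 0.045 m and y of cassette_0 in the frame of case between -0.098 and 0.098 m and z of cassette_0 in the frame of case between 0.012 and 0.032 m and angle between each of cassette_0, cassette_1, cassette_2, cassette_3's own z axis and vertical below 0.2 rad and linear speed of each of cassette_0, cassette_1, cassette_2, cassette_3 below 0.03 m/s and x of cassette_1 in the frame of case between -0.045 and 0.045 m and y of cassette_1 in the frame of case between -0.098 and 0.098 m and z of cassette_1 in the frame of case between 0.012 and 0.032 m and x of cassette_2 in the frame of case between -0.045 and 0.045 m and y of cassette_2 in the frame of case between -0.098 and 0.098 m and z of cassette_2 in the frame of case between 0.012 and 0.032 m and x of cassette_3 in the frame of case between -0.045 and 0.045 m and y of cassette_3 in the frame of case between -0.098 and 0.098 m and z of cassette_3 in the frame of case between 0.012 and 0.032 m), for 0.3 s.
3. the lid is shut (value of joint lid below 0.03 rad), for 0.2 s.
4. the bail is hooked on the keeper and the lever snapped down (value of joint lid below 0.03 rad and value of joint lever below 0.15 rad and value of joint bail_bar above 0.001 m and distance between bail_bar_mid and keeper below 0.012 m), for 0.3 s.
At the end, for the whole second after the job is handed in: All cassettes present lie at rest flat on the case bed (within 10 mm of its height, tilt under 0.2 rad); lid shut (under 0.03 rad), lever down (under 0.15 rad), bail bar within 12 mm of the keeper seat and stretched over 1 mm; drawer home (within 8 mm) (all of step 2 and all of step 4 and value of joint drawer below 0.008 m); the robot touches nothing.
It fails at once if a bystander (lens tissue booklet, oil bottle, calculator) is moved by more than 30 mm (distance of any of lens_tissue, oil_bottle, calculator from where it was at the start of the episode above 0.03 m).
Of cassette_0, cassette_1, cassette_2, cassette_3 only 2 to 4 are there at a start; the rules pass over those that are not, and their reading is None.
At some moment in a run one of cassette_0, cassette_1, cassette_2, cassette_3 may be knocked a few centimetres aside while the robot is not near it.
It also fails if it takes over 210 s, if anything falls off the work surface, if the arm or the gripper's body presses on something with over 40 N, if the wrist force passes 120 N, or if a joint passes its speed limit or range.

## Working session

There is one attempt and no reset: what is moved stays moved. The work goes in short steps, Python scripts to look and compute and a tool call to move; the robot and the scene stay as the last step left them, time stands still between calls to the robot, and variables do not carry over. Pictures are saved under pics/ and viewed, and the job is handed in when it is done.

Besides the shell and the picture viewer there is one more tool, called after "Request:" as name(argument=value, ...) on one line, values as JSON. move_arm: Moves the arm, as the interface text tells. Its arguments: {"type":"object","properties":{"increments":{"type":"array","items":{"type":"number"}}},"required":["increments"]}

```bash
mkdir -p pics; ls; cat > h.py <<'E'
import numpy as np, cv2
from station import r
def cam(n):
    c=r.calibration(n); K=np.array([[c['fx'],0,c['cx']],[0,c['fy'],c['cy']],[0,0,1]])
    if 'rvec' in c:
        R=cv2.Rodrigues(np.array(c['rvec'],float))[0]; t=np.array(c['tvec'],float).ravel()
    else:
        s=r.sense(); T=np.eye(4); T[:3,:3]=np.array(s['ee_rot']).reshape(3,3); T[:3,3]=s['tcp_pos']
        M=np.linalg.inv(T@np.array(c['tool_from_camera'])); R=M[:3,:3]; t=M[:3,3]
    return K,R,t
def ray(n,u,v,C=None):
    K,R,t=C or cam(n); d=R.T@np.linalg.inv(K)@np.array([u,v,1.]); return -R.T@t,d
def onz(n,u,v,z,C=None):
    o,d=ray(n,u,v,C); return o+d*(z-o[2])/d[2]
def proj(n,P,C=None):
    K,R,t=C or cam(n); p=K@(R@np.asarray(P,float)+t); return p[:2]/p[2]
def tri(a,b): # list of (o,d)
    A=0;B=0
    for o,d in (a,b):
        d=d/np.linalg.norm(d);P=np.eye(3)-np.outer(d,d);A=A+P;B=B+P@o
    return np.linalg.solve(A,B)
def snap(n,f):
    im=r.capture(n); cv2.imwrite('pics/'+f+'.png',im[:,:,::-1]); return im
E
python3 - <<'E'
from h import *
s=r.sense()
for k in s: print(k,np.round(s[k],3).tolist())
for n in('side','top','wrist'):
    snap(n,n+'0'); print(n,r.calibration(n))
E
```

```text
pics
time_s 0.0
joints [88.956, 22.091, 0.38, -0.027, -68.412, -14.816]
joint_velocities [-0.015, -0.065, -0.003, -0.008, 0.042, -0.062]
effort [0.001, -39.067, 18.74, 4.22, 0.011, -0.0]
tcp_pos [0.171, 0.601, 0.229]
ee_rot [[-0.0, -0.273, -0.962], [-0.002, -0.962, 0.273], [-1.0, 0.002, -0.0]]
wrist_force [0.4, -0.847, -0.079]
moment [0.012, 0.004, 0.017]
gripper_width 0.999
side {'fx': 378.6687260086586, 'fy': 378.6687260086586, 'cx': 323.24581314540995, 'cy': 196.52294088339318, 'rvec': array([ 2.23488864, -0.36055762,  0.16593422]), 'tvec': array([-0.50392329,  0.1408903 ,  1.18256181])}
top {'fx': 422.3893793279901, 'fy': 422.3893793279901, 'cx': 311.26189599919127, 'cy': 194.80995755378888, 'rvec': array([ 2.13993592, -2.15639433,  0.15663237]), 'tvec': array([-0.03163615,  0.54034372,  1.3917081 ])}
wrist {'fx': 353.5442449305101, 'fy': 353.5442449305101, 'cx': 315.65833429042476, 'cy': 203.25863001493659, 'tool_from_camera': array([[ 3.23350718e-04, -2.80031680e-01,  9.59990705e-01,
        -1.53166965e-01],
       [ 9.99999925e-01, -1.14290444e-04, -3.70165708e-04,
        -1.16129040e-03],
       [ 2.13375889e-04,  9.59990753e-01,  2.80031622e-01,
        -7.66774048e-02],
       [ 0.00000000e+00,  0.00000000e+00,  0.00000000e+00,
         1.00000000e+00]])}
```

View pics/side0.png

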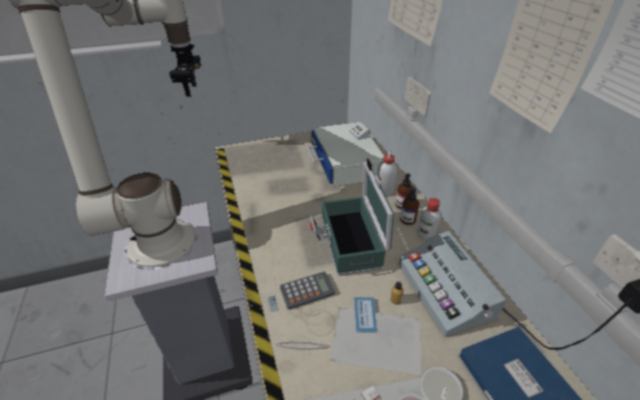

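View pics/top0.png

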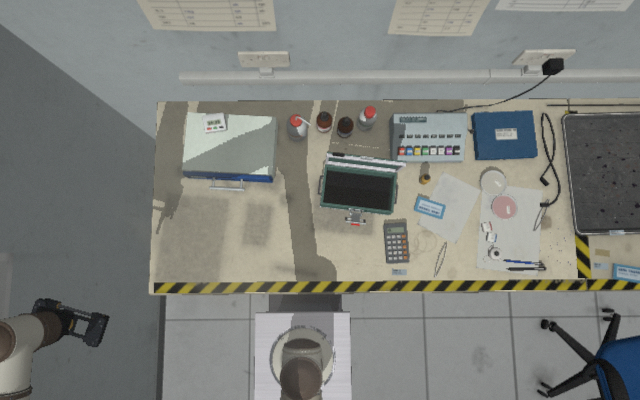

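View pics/wrist0.png

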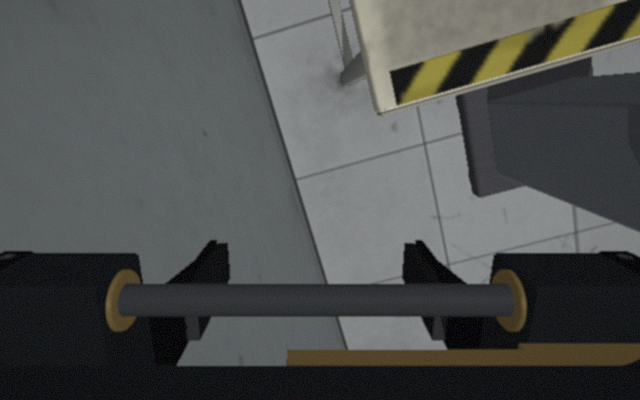

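```bash
python3 - <<'E'
from h import *
a=cv2.imread('pics/top0.png'); b=cv2.imread('pics/side0.png')
cv2.imwrite('pics/z1.png',cv2.resize(a[90:240,160:420],None,fx=3,fy=3,interpolation=2))
cv2.imwrite('pics/z2.png',cv2.resize(b[110:290,290:450],None,fx=3.3,fy=3.3,interpolation=2))
E
```

```text
(no output)
```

View pics/z1.png

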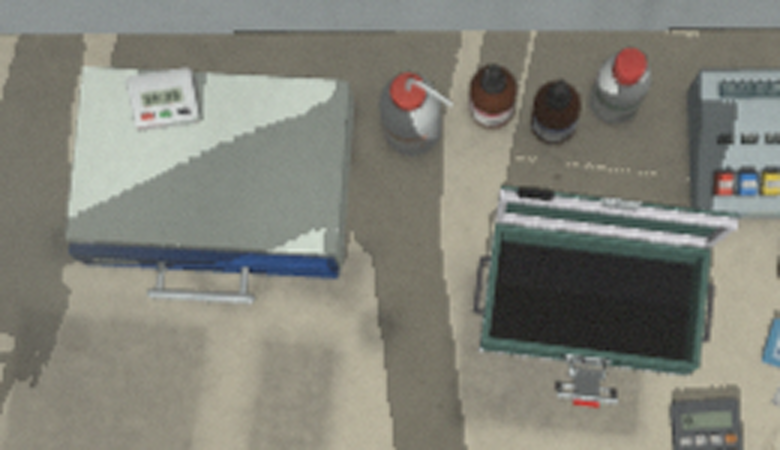

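View pics/z2.png

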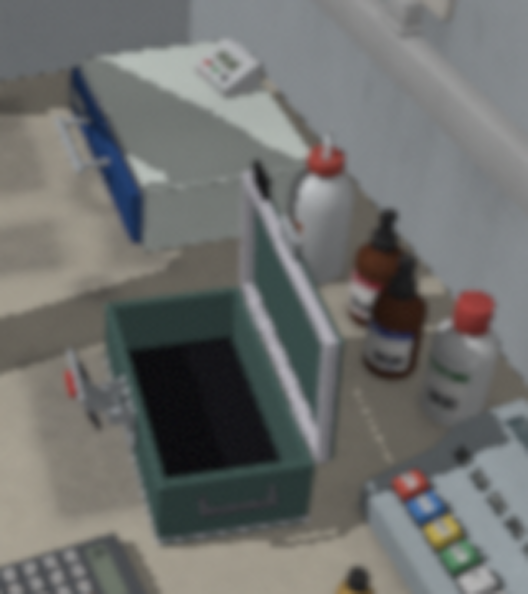

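```bash
python3 - <<'E'
from h import *
C=cam('top')
def p(n,u,v,z): 
    q=onz('top',160+u/3,90+v/3,z,C); print(n,np.round(q,4)); return q
a=p('cabFL',68,243,.085);b=p('cabFR',340,258,.085);c=p('cabRL',83,67,.085);d=p('cabRR',350,80,.085)
print(np.linalg.norm(a-b),np.linalg.norm(a-c),np.degrees(np.arctan2(*(a-b)[:2])))
e=p('hL',149,294,.058);f=p('hR',254,300,.058);print(np.linalg.norm(e-f),(e+f)/2)
g=p('caseFL',480,350,.08);h=p('caseFR',697,370,.08);print(np.linalg.norm(h-g),np.degrees(np.arctan2(*(g-h)[:2])))
p('caseRL',499,240-25,.08);p('innerFL',488,344,.08);p('innerRL',502,240,.08);
i=p('bailL',556,388,.09);i=p('bailR',617,396,.09);p('red',586,404,.085)
C2=cam('side')
print('mid handle tri',tri(ray('top',160+201/3,90+297/3,C),ray('side',290+83/3.3,110+142/3.3,C2)))
print('origin px',proj('top',[.6,0,0]),proj('top',(e+f)/2),proj('side',(e+f)/2),(290+83/3.3,110+142/3.3))
E
```

```text
cabFL [0.616  0.3882 0.085 ]
cabFR [0.597  0.0889 0.085 ]
cabRL [0.8173 0.3786 0.085 ]
cabRR [0.8    0.0787 0.085 ]
0.299937477143446 0.20151054716915615 3.634749612104668
hL [0.5629 0.3041 0.058 ]
hR [0.5553 0.1869 0.058 ]
0.11746005341962959 [0.55907775 0.24553346 0.058     ]
caseFL [ 0.4947 -0.064   0.08  ]
caseFR [ 0.471  -0.3002  0.08  ]
0.2373826387366838 5.7344778290306895
caseRL [ 0.6451 -0.0866  0.08  ]
innerFL [ 0.5012 -0.0728  0.08  ]
innerRL [ 0.6169 -0.0896  0.08  ]
bailL [ 0.4517 -0.1453  0.09  ]
bailR [ 0.4425 -0.2109  0.09  ]
red [ 0.4345 -0.1778  0.085 ]
mid handle tri [0.56831928 0.24391608 0.05956109]
origin px [300.88036474 179.51513443] [227.1619994 188.9997333] [310.28418341 153.95008948] (315.1515151515151, 153.03030303030303)
```

```bash
cat >> h.py <<'E'
def Rdown(th):
    c,s=np.cos(np.radians(th)),np.sin(np.radians(th)); return np.array([[0,c,s],[0,s,-c],[-1,0,0.]])
def inc(*targets,quiet=False):
    """targets: (x,y,z,R or theta)"""
    from scipy.spatial.transform import Rotation as Ro
    s=r.sense(); R0=np.array(s['ee_rot']).reshape(3,3); p=np.array(s['tcp_pos'])
    print('t',round(s['time_s'],2),'tcp',np.round(p,4),'F',np.round(s['wrist_force'],1),'g',round(s['gripper_width'],3),'j',np.round(s['joints'],0))
    for t in targets:
        R=Rdown(t[3]) if np.isscalar(t[3]) else t[3]
        print(np.round(Ro.from_matrix(R0.T@R).as_rotvec(degrees=True),1).tolist(),np.round(R0.T@(np.array(t[:3])-p),4).tolist())
E
python3 -c "
from h import *
inc((.559,.2455,.15,176.8),(.559,.2455,.047,176.8))"
```

```text
t 0.15 tcp [0.1706 0.6008 0.2297] F [-0.1  0.7  0.7] g 1.0 j [ 89.  22.   0.  -0. -68. -15.]
[77.3, -0.1, -0.1] [0.0802, 0.2355, -0.4707]
[77.3, -0.1, -0.1] [0.1832, 0.2353, -0.4707]
```

Request:
move_arm(increments=[77.3, 0, 0, 0.08, 0.2355, -0.4707, 0.03, 77.3, 0, 0, 0.08, 0.2355, -0.4707, 0.03, 77.3, 0, 0, 0.08, 0.2355, -0.4707, 0.03, 77.3, 0, 0, 0.08, 0.2355, -0.4707, 0.03, 77.3, 0, 0, 0.08, 0.2355, -0.4707, 0.03, 77.3, 0, 0, 0.08, 0.2355, -0.4707, 0.03, 77.3, 0, 0, 0.08, 0.2355, -0.4707, 0.03, 77.3, 0, 0, 0.08, 0.2355, -0.4707, 0.03, 77.3, 0, 0, 0.08, 0.2355, -0.4707, 0.03, 77.3, 0, 0, 0.08, 0.2355, -0.4707, 0.03, 77.3, 0, 0, 0.08, 0.2355, -0.4707, 0.03, 77.3, 0, 0, 0.08, 0.2355, -0.4707, 0.03])

```text
time_s: 1.15
tcp_pos: [0.5366, 0.2659, 0.1549]
ee_rot: [[-0.0, -0.998, 0.058], [-0.0, 0.058, 0.998], [-1.0, 0.0, -0.0]]
wrist_force: [-0.0, 0.9, -0.4]
gripper_width: 0.354
```

```bash
python3 -c "
from h import *
inc((.559,.2455,.15,176.8),(.559,.2455,.047,176.8))"
```

```text
t 1.15 tcp [0.5366 0.2659 0.1549] F [-0.   0.9 -0.4] g 0.354 j [ 42.  23.  -9.  -0. -58. -45.]
[-0.2, -0.0, -0.0] [0.0049, -0.0236, -0.0191]
[-0.2, -0.0, -0.0] [0.1079, -0.0236, -0.0191]
```

Request:
move_arm(increments=[0, 0, 0, 0.005, -0.0236, -0.0191, 0.03, 0, 0, 0, 0.005, -0.0236, -0.0191, 0.03, 0, 0, 0, 0.005, -0.0236, -0.0191, 0.03])

```text
time_s: 1.4
tcp_pos: [0.5587, 0.2455, 0.1492]
ee_rot: [[-0.002, -0.998, 0.059], [-0.001, 0.059, 0.998], [-1.0, 0.002, -0.001]]
wrist_force: [-0.8, -0.2, 0.3]
gripper_width: 0.342
```

```bash
python3 -c "
from h import *
inc((.559,.2455,.15,176.8),(.559,.2455,.047,176.8))
snap('wrist','w1');snap('top','t1')
C=cam('wrist'); print(proj('wrist',[.559,.2455,.058],C))"
```

```text
t 1.4 tcp [0.5587 0.2455 0.1492] F [-0.8 -0.2  0.3] g 0.342 j [ 39.  24.  -8.  -0. -58. -42.]
[-0.2, -0.1, -0.1] [-0.0008, -0.0003, 0.0]
[-0.2, -0.1, -0.1] [0.1022, -0.0005, 0.0001]
[313.84010426 206.23549161]
```

View pics/w1.png

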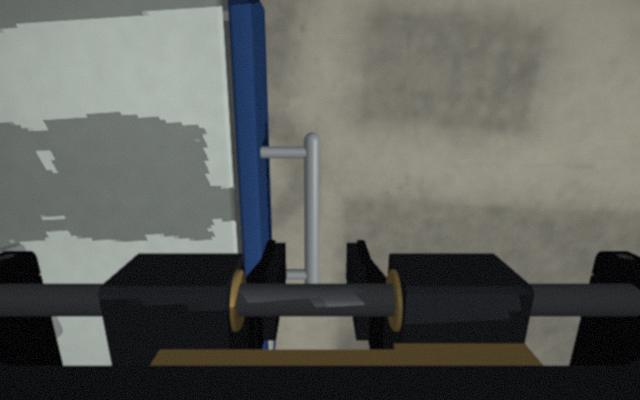

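The bar is at column 313 in the wrist view (predicted 314), centred between the fingers. I'll lower and grip.

Request:
move_arm(increments=[0, 0, 0, 0.04, 0, 0, 0.025, 0, 0, 0, 0.07, 0, 0, 0.025, 0, 0, 0, 0.09, 0, 0, 0.025, 0, 0, 0, 0.102, 0, 0, 0.025, 0, 0, 0, 0.102, 0, 0, 0.025, 0, 0, 0, 0.102, 0, 0, 0, 0, 0, 0, 0.102, 0, 0, 0, 0, 0, 0, 0.102, 0, 0, 0, 0, 0, 0, 0.102, 0, 0, 0, 0, 0, 0, 0.102, 0, 0, 0])

```text
time_s: 2.33
tcp_pos: [0.5592, 0.2486, 0.0502]
ee_rot: [[0.004, -0.999, 0.055], [0.003, 0.055, 0.999], [-1.0, -0.003, 0.003]]
wrist_force: [0.5, 2.9, 4.1]
gripper_width: 0.113
```

Request:
move_arm(increments=[0, 0, 0, 0, 0.015, 0, 0, 0, 0, 0, 0, 0.03, 0, 0, 0, 0, 0, 0, 0.05, 0, 0, 0, 0, 0, 0, 0.07, 0, 0, 0, 0, 0, 0, 0.09, 0, 0, 0, 0, 0, 0, 0.11, 0, 0, 0, 0, 0, 0, 0.13, 0, 0, 0, 0, 0, 0, 0.145, 0, 0, 0, 0, 0, 0, 0.157, 0, 0, 0, 0, 0, 0, 0.157, 0, 0, 0, 0, 0, 0, 0.157, 0, 0])

```text
time_s: 3.25
tcp_pos: [0.4021, 0.2585, 0.0501]
ee_rot: [[0.004, -0.999, 0.053], [0.005, 0.053, 0.999], [-1.0, -0.004, 0.005]]
wrist_force: [-1.2, 5.9, 5.4]
gripper_width: 0.12
```

```bash
python3 -c "
from h import *
inc((.402,.2545,.15,176.8))"
```

```text
t 3.25 tcp [0.4021 0.2585 0.0501] F [-1.2  5.9  5.4] g 0.12 j [ 52.  21. -33.   0. -36. -55.]
[0.1, 0.3, 0.2] [-0.0999, -0.0004, -0.0035]
```

Request:
move_arm(increments=[0, 0, 0, 0, 0, 0, 0.025, 0, 0, 0, 0, 0, 0, 0.025, 0, 0, 0, 0, 0, 0, 0.025, 0, 0, 0, -0.04, 0, 0, 0.025, 0, 0, 0, -0.08, 0, 0, 0.025, 0, 0, 0, -0.12, 0, 0, 0.025, 0, 0, 0, -0.16, 0, 0, 0.025, 0, 0, 0, -0.2, 0, 0, 0.025, 0, 0, 0, -0.2, 0, 0, 0.025])

```text
time_s: 4.0
tcp_pos: [0.4044, 0.2577, 0.2564]
ee_rot: [[0.011, -0.998, 0.054], [0.009, 0.054, 0.998], [-1.0, -0.011, 0.01]]
wrist_force: [1.4, 1.2, 1.0]
gripper_width: 0.286
```

```bash
python3 -c "
from h import *
inc((.45,.25,.25,86.8))
a=snap('wrist','w2');b=snap('top','t2');c=snap('side','s2')
cv2.imwrite('pics/t2z.png',cv2.resize(b[90:290,160:420,::-1],None,fx=3,fy=3,interpolation=2))
cv2.imwrite('pics/s2z.png',cv2.resize(c[100:290,240:440,::-1],None,fx=3,fy=3,interpolation=2))"
```

```text
t 4.0 tcp [0.4044 0.2577 0.2564] F [1.4 1.2 1. ] g 0.286 j [ 52.   6. -17.   0. -66. -55.]
[90.1, 0.9, 0.1] [0.0069, -0.0458, -0.0052]
```

View pics/t2z.png

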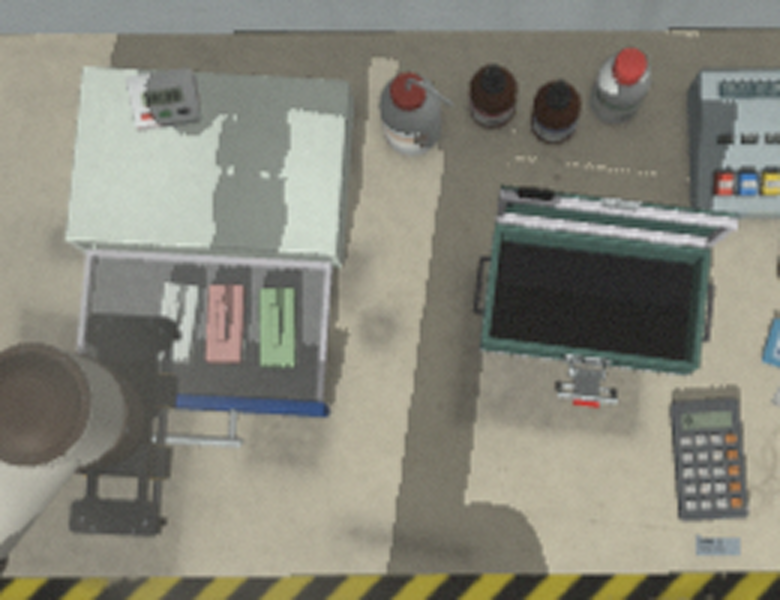

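View pics/w2.png

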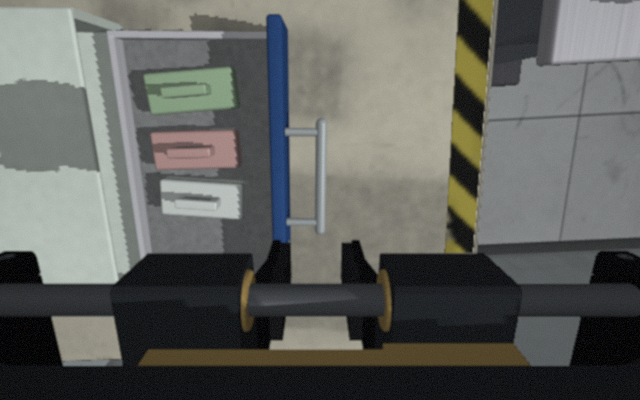

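View pics/s2z.png

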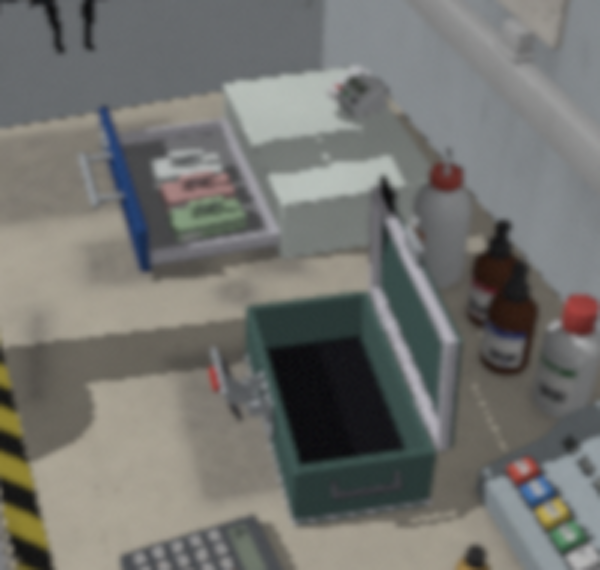

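```bash
python3 -c "
from h import *
C=cam('top')
for n,u,v in (('w',182,322),('r',224,322),('g',278,327)): print(n,onz('top',160+u/3,90+v/3,.045,C))
w=cv2.imread('pics/w2.png'); cv2.imwrite('pics/w2z.png',cv2.resize(w[40:270,100:300],None,fx=2.6,fy=2.6,interpolation=2))
inc((.42,.18,.22,86.8),(.42,.18,.22,80))
"
```

```text
w [0.5329027  0.26939295 0.045     ]
r [0.53254722 0.22226289 0.045     ]
g [0.52642598 0.16159079 0.045     ]
t 4.15 tcp [0.4006 0.255  0.2477] F [-0.6 -0.3 -1.3] g 0.285 j [ 52.   7. -18.  -0. -66. -55.]
[90.0, -0.1, -0.0] [0.0277, -0.0236, -0.0737]
[96.8, -0.1, -0.0] [0.0277, -0.0236, -0.0737]
```

View pics/w2z.png

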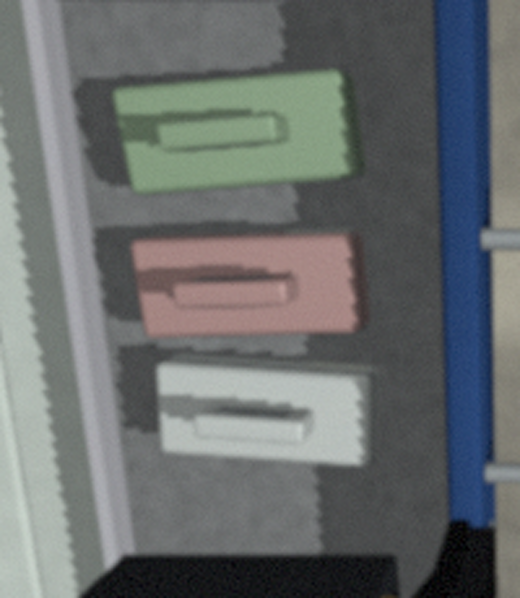

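Request:
move_arm(increments=[90, 0, 0, 0.0, 0.01, -0.04, 0.03, 90, 0, 0, 0.0, 0.01, -0.04, 0.03, 90, 0, 0, 0.0, 0.01, -0.04, 0.03, 90, 0, 0, 0.0, 0.01, -0.04, 0.03, 90, 0, 0, 0.0, 0.01, -0.04, 0.03, 90, 0, 0, 0.0, 0.01, -0.04, 0.03, 90, 0, 0, 0.0, 0.01, -0.04, 0.03, 90, 0, 0, 0.0, 0.01, -0.04, 0.03, 90, 0, 0, 0.0, 0.01, -0.04, 0.03, 90, 0, 0, 0.0, 0.01, -0.04, 0.03, 90, 0, 0, 0.0, 0.01, -0.04, 0.03, 90, 0, 0, 0.0, 0.01, -0.04, 0.03])

```text
time_s: 5.15
tcp_pos: [0.3881, 0.2153, 0.2458]
ee_rot: [[-0.004, -0.009, 1.0], [-0.005, 1.0, 0.009], [-1.0, -0.004, -0.005]]
wrist_force: [0.6, -0.1, 0.5]
gripper_width: 0.346
```

Request:
move_arm(increments=[6, 0, 0, 0.0, 0, 0, 0.03, 6, 0, 0, 0.0, 0, 0, 0.03, 6, 0, 0, 0.0, 0, 0, 0.03])

```text
time_s: 5.4
tcp_pos: [0.3884, 0.2156, 0.2466]
ee_rot: [[-0.003, 0.087, 0.996], [-0.003, 0.996, -0.087], [-1.0, -0.004, -0.003]]
wrist_force: [0.1, -0.2, -0.6]
gripper_width: 0.346
```

```bash
python3 -c "
from h import *
inc((.39,.22,.25,86.8))
a=snap('wrist','w3')"
```

```text
t 5.4 tcp [0.3884 0.2156 0.2466] F [ 0.1 -0.2 -0.6] g 0.346 j [  50.    3.  -22.   -0.  -65. -145.]
[-1.8, -0.2, 0.2] [-0.0034, 0.0045, 0.0012]
```

View pics/w3.png

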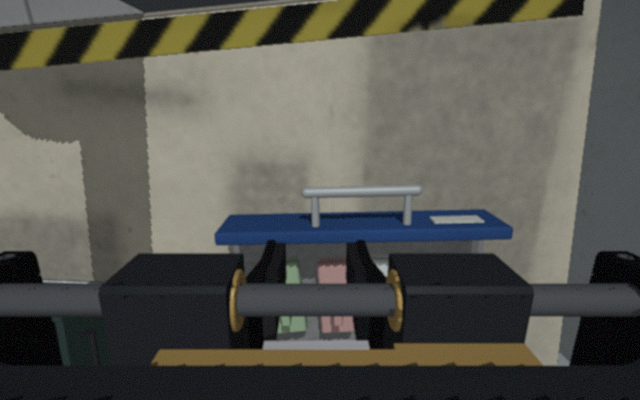

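Request:
move_arm(increments=[-1.8, 0, 0, 0, 0, 0.04, 0.03, -1.8, 0, 0, 0, 0, 0.08, 0.03, -1.8, 0, 0, 0, 0, 0.12, 0.03, -1.8, 0, 0, 0.0, 0, 0.16, 0.03, -1.8, 0, 0, 0, 0, 0.17, 0.03, -1.8, 0, 0, 0, 0, 0.17, 0.03, -1.8, 0, 0, 0, 0, 0.17, 0.03])

```text
time_s: 6.03
tcp_pos: [0.558, 0.2009, 0.2469]
ee_rot: [[-0.003, 0.058, 0.998], [-0.001, 0.998, -0.058], [-1.0, -0.002, -0.003]]
wrist_force: [-0.5, -0.2, 0.8]
gripper_width: 0.347
```

```bash
python3 -c "
from h import *
inc((.39,.22,.25,86.8))
a=snap('wrist','w4')"
```

```text
t 6.03 tcp [0.558  0.2009 0.2469] F [-0.5 -0.2  0.8] g 0.347 j [  35.   18.   -3.   -0.  -69. -129.]
[-0.1, -0.2, 0.1] [-0.0026, 0.0094, -0.1688]
```

View pics/w4.png

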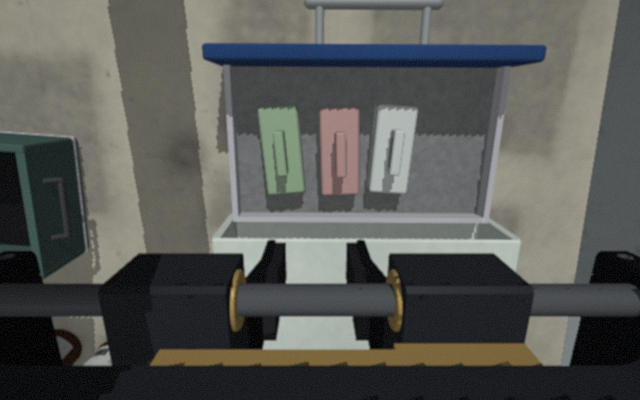

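```bash
cat > meas.py <<'E'
from h import *
def meas(im,C,ztop,n='wrist',roi=None):
    hsv=cv2.cvtColor(im,cv2.COLOR_RGB2HSV); h,s,v=[hsv[...,i].astype(int) for i in range(3)]
    ms={'white':(s<25)&(v>165),'red':((h<10)|(h>170))&(s>40)&(v>100),'green':(h>45)&(h<75)&(s>35)&(v>90)}
    out={}
    for k,m in ms.items():
        m=m.astype(np.uint8)
        if roi: q=np.zeros_like(m); q[roi[1]:roi[3],roi[0]:roi[2]]=1; m*=q
        m=cv2.morphologyEx(m,cv2.MORPH_CLOSE,np.ones((5,5)))
        cs,_=cv2.findContours(m,0,1)
        if not cs: continue
        c=max(cs,key=cv2.contourArea).reshape(-1,2)
        P=np.array([onz(n,u,v,ztop,C)[:2] for u,v in c])
        (cx,cy),(w,hh),a=cv2.minAreaRect((P*1e3).astype(np.float32))
        if w<hh: w,hh,a=hh,w,a-90
        a=(a+90)%180-90
        print(k,'c',round(cx/1e3,4),round(cy/1e3,4),'size',round(w,1),round(hh,1),'ang',round(a,1),'npx',len(c)); out[k]=(cx/1e3,cy/1e3,a)
    return out
E
python3 -c "
from meas import *
im=cv2.imread('pics/w4.png')[:,:,::-1].copy()
C=cam('wrist'); meas(im,C,.040,roi=(220,70,500,215))
big=cv2.resize(im[90:210,240:440,::-1],None,fx=4,fy=4,interpolation=2); cv2.imwrite('pics/w4z.png',big)"
```

```text
white c 0.5346 0.2819 size 84.1 36.4 ang -7.0 npx 342
red c 0.5331 0.2275 size 88.4 38.6 ang -1.4 npx 239
green c 0.5285 0.1692 size 88.6 39.9 ang 1.5 npx 239
```

View pics/w4z.png

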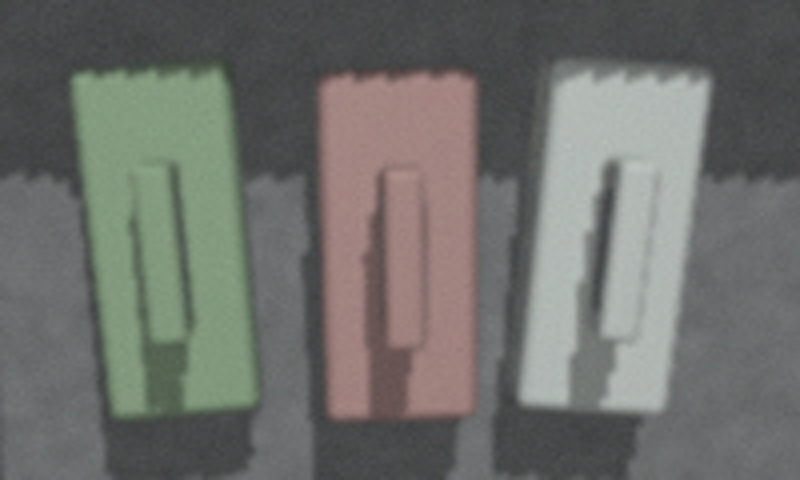

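```bash
python3 -c "
from h import *
C=cam('wrist')
for n,a,b in (('g',(153,168),(168,340)),('r',(402,172),(405,345)),('w',(640,162),(618,338))):
  A=onz('wrist',240+a[0]/4,90+a[1]/4,.06,C);B=onz('wrist',240+b[0]/4,90+b[1]/4,.06,C)
  print(n,np.round((A+B)/2,4),np.linalg.norm(A-B),np.degrees(np.arctan2((B-A)[1],(B-A)[0])))
"
```

```text
g [0.5284 0.1695 0.06  ] 0.04160195453972886 0.10280478376974449
r [0.5328 0.228  0.06  ] 0.041868416205361116 -1.1402993450555252
w [0.5339 0.2823 0.06  ] 0.04249385630266535 -6.732135426673786
```

```bash
python3 -c "
from h import *
inc((.5284,.1695,.12,91),(.5284,.1695,.051,91))
"
```

```text
t 6.08 tcp [0.5574 0.2011 0.2476] F [-0.6 -0.  -0.6] g 0.342 j [  35.   18.   -3.   -0.  -69. -129.]
[-4.3, -0.1, 0.1] [0.1277, -0.0331, -0.0269]
[-4.3, -0.1, 0.1] [0.1967, -0.033, -0.0268]
```

Request:
move_arm(increments=[-4.3, 0, 0, 0.04, -0.033, -0.0269, 0.03, -4.3, 0, 0, 0.08, -0.033, -0.0269, 0.03, -4.3, 0, 0, 0.12, -0.033, -0.0269, 0.03, -4.3, 0, 0, 0.14, -0.033, -0.0269, 0.03, -4.3, 0, 0, 0.14, -0.033, -0.0269, 0.03])

```text
time_s: 6.5
tcp_pos: [0.524, 0.1678, 0.1033]
ee_rot: [[-0.011, -0.018, 1.0], [-0.006, 1.0, 0.018], [-1.0, -0.005, -0.012]]
wrist_force: [-0.2, -0.7, 0.1]
gripper_width: 0.348
```

```bash
python3 -c "
from h import *
inc((.5284,.1695,.051,91))
snap('wrist','w5')
"
```

```text
t 6.5 tcp [0.524  0.1678 0.1033] F [-0.2 -0.7  0.1] g 0.348 j [  35.   22.  -19.   -0.  -49. -123.]
[0.0, -0.7, 0.3] [0.0522, 0.0019, 0.0051]
```

View pics/w5.png

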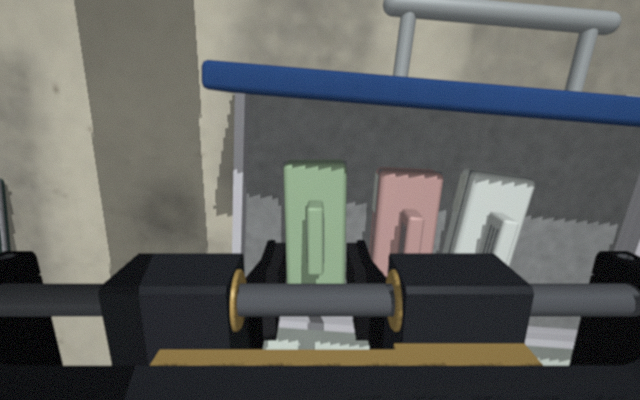

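Request:
move_arm(increments=[0, 0, 0, 0.02, 0, 0, 0.03, 0, 0, 0, 0.04, 0, 0, 0.03, 0, 0, 0, 0.0555, 0, 0, 0.03, 0, 0, 0, 0.0555, 0, 0, 0.03, 0, 0, 0, 0.0555, 0, 0, 0.03])

```text
time_s: 6.97
tcp_pos: [0.5306, 0.171, 0.055]
ee_rot: [[0.003, -0.019, 1.0], [0.001, 1.0, 0.019], [-1.0, 0.001, 0.003]]
wrist_force: [0.1, 0.1, 0.2]
gripper_width: 0.342
```

Request:
move_arm(increments=[0, 0, 0, 0.003, 0, -0.002, 0.03, 0, 0, 0, 0.003, 0, -0.002, 0.0, 0, 0, 0, 0.003, 0, -0.002, 0.0, 0, 0, 0, 0.003, 0, -0.002, 0.0, 0, 0, 0, 0.003, 0, -0.002, 0.0, 0, 0, 0, 0.003, 0, -0.002, 0])

```text
time_s: 7.47
tcp_pos: [0.528, 0.1701, 0.0505]
ee_rot: [[0.001, -0.018, 1.0], [0.0, 1.0, 0.018], [-1.0, 0.0, 0.001]]
wrist_force: [-1.0, 0.2, 3.1]
gripper_width: 0.113
```

```bash
python3 -c "
from h import *
inc((.5284,.1695,.051,91),(.5284,.1695,.15,91))
"
```

```text
t 7.47 tcp [0.528  0.1701 0.0505] F [-1.   0.2  3.1] g 0.113 j [  35.   27.  -22.    0.  -41. -124.]
[0.0, 0.0, -0.0] [-0.0005, -0.0006, 0.0004]
[0.0, 0.0, -0.0] [-0.0995, -0.0006, 0.0005]
```

Request:
move_arm(increments=[0, 0, 0, -0.03, 0, 0, 0, 0, 0, 0, -0.07, 0, 0, 0, 0, 0, 0, -0.11, 0, 0, 0, 0, 0, 0, -0.11, 0, 0, 0])

```text
time_s: 7.8
tcp_pos: [0.5324, 0.172, 0.1685]
ee_rot: [[0.015, -0.019, 1.0], [0.007, 1.0, 0.019], [-1.0, 0.006, 0.015]]
wrist_force: [0.9, 0.2, 0.1]
gripper_width: 0.114
```

```bash
python3 -c "
from h import *
inc((.5445,-.2486,.16,84.3),(.5445,-.2486,.057,84.3))
"
```

```text
t 7.8 tcp [0.5324 0.172  0.1685] F [0.9 0.2 0.1] g 0.114 j [  35.   18.  -15.    0.  -56. -124.]
[6.8, 0.8, -0.4] [0.0059, -0.4208, 0.0038]
[6.8, 0.8, -0.4] [0.1089, -0.4215, 0.0023]
```

Request:
move_arm(increments=[6.8, 0, 0, 0, -0.4185, 0.009, 0, 6.8, 0, 0, 0, -0.4185, 0.009, 0, 6.8, 0, 0, 0, -0.4185, 0.009, 0, 6.8, 0, 0, 0, -0.4185, 0.009, 0, 6.8, 0, 0, 0, -0.4185, 0.009, 0, 6.8, 0, 0, 0, -0.4185, 0.009, 0, 6.8, 0, 0, 0, -0.4185, 0.009, 0, 6.8, 0, 0, 0, -0.4185, 0.009, 0, 6.8, 0, 0, 0, -0.4185, 0.009, 0, 6.8, 0, 0, 0, -0.4185, 0.009, 0, 6.8, 0, 0, 0, -0.4185, 0.009, 0, 6.8, 0, 0, 0, -0.4185, 0.009, 0])

```text
time_s: 8.8
tcp_pos: [0.5433, -0.2508, 0.159]
ee_rot: [[-0.001, 0.106, 0.994], [0.0, 0.994, -0.106], [-1.0, 0.0, -0.001]]
wrist_force: [-0.3, 0.3, -1.5]
gripper_width: 0.112
```

Request:
move_arm(increments=[0, 0, 0, 0, 0, 0, 0, 0, 0, 0, 0, 0, 0, 0, 0, 0, 0, 0, 0, 0, 0])

```text
time_s: 9.05
tcp_pos: [0.5441, -0.247, 0.16]
ee_rot: [[-0.0, 0.099, 0.995], [0.0, 0.995, -0.099], [-1.0, 0.0, -0.0]]
wrist_force: [-0.1, 0.0, 0.2]
gripper_width: 0.113
```

```bash
python3 -c "
from h import *
inc((.5445,-.2486,.16,84.3),(.5445,-.2486,.057,84.3))
b=snap('wrist','w6'); C=cam('wrist')
c=np.array([.5505,-.1889]);x=np.array([.995,-.0999]);y=np.array([.0999,.995])
for s in((-68,120),(-68,-120),(-60,112),(-60,-112)): print(s,proj('wrist',[*(c+s[0]*x/1e3+s[1]*y/1e3),.08],C))
"
```

```text
t 9.05 tcp [ 0.5441 -0.247   0.16  ] F [-0.1  0.   0.2] g 0.113 j [ -9.  23.  -9.  -0. -58. -87.]
[0.0, -0.0, -0.0] [-0.0, -0.0015, 0.0005]
[0.0, -0.0, -0.0] [0.103, -0.0016, 0.0005]
(-68, 120) [592.15503612 115.51697635]
(-68, -120) [217.68670299 115.25659884]
(-60, 112) [577.06724731 128.22979017]
(-60, -112) [231.00851696 127.99416857]
```

View pics/w6.png

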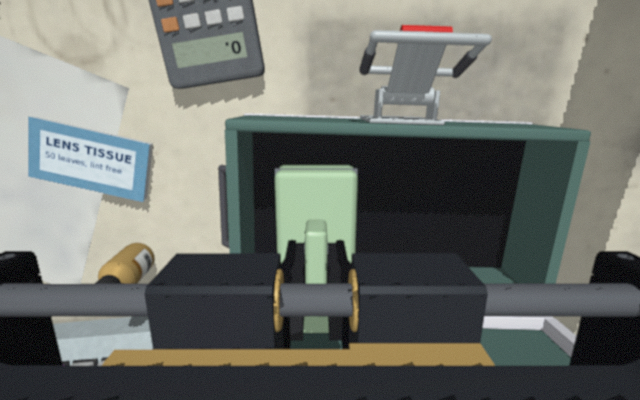

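```bash
python3 -c "
from h import *
C=cam('wrist')
im=cv2.imread('pics/w6.png'); cv2.imwrite('pics/w6z.png',cv2.resize(im[100:280,205:605],None,fx=2,fy=2,interpolation=2))
a=onz('wrist',226,120,.08,C);b=onz('wrist',590,132,.08,C);print(a,b,np.linalg.norm(a-b),np.degrees(np.arctan2(*(b-a)[:2])))
print(onz('wrist',365,37,.1,C),onz('wrist',490,38,.1,C))
"
```

```text
[ 0.4743075  -0.29671171  0.08      ] [ 0.50526168 -0.06284921  0.08      ] 0.2359021538782885 7.539876380057109
[ 0.43717653 -0.20768238  0.1       ] [ 0.44453585 -0.13895403  0.1       ]
```

View pics/w6z.png

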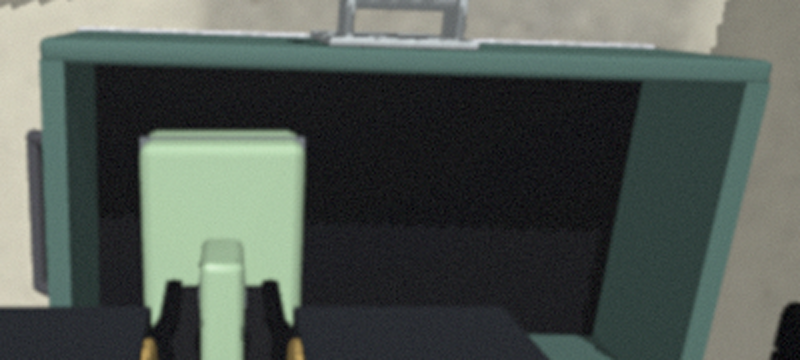

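```bash
python3 -c "
from h import *
im=cv2.imread('pics/top0.png'); C=cam('top')
m=(im.max(2)<60).astype(np.uint8); m[:150]=0;m[220:]=0;m[:,:300]=0;m[:,410:]=0
c=max(cv2.findContours(m,0,1)[0],key=cv2.contourArea).reshape(-1,2)
for z in(.022,):
  P=np.array([onz('top',u,v,z,C)[:2] for u,v in c]); print(cv2.minAreaRect((P*1e3).astype(np.float32)))
# edge of front rim in top image: green->bench column scan
hsv=cv2.cvtColor(im,cv2.COLOR_BGR2HSV)
for name,img,cols,lo,hi in (('top',im,list(range(325,342))+list(range(370,390)),195,222),):
  pts=[]
  for u in cols:
    col=img[lo:hi,u].astype(float); g=col[:,2] # red: green case dark, bench bright
    d=np.diff(g); k=d.argmax(); pts.append((u,lo+k+.5))
  P=np.array([onz('top',u,v,.08,C)[:2] for u,v in pts]); print(np.round(P,3)[::6],np.degrees(np.arctan(np.polyfit(P[:,1],P[:,0],1)[0])))
"
```

```text
((559.2511596679688, -196.21168518066406), (229.65130615234375, 112.93021392822266), 82.55592346191406)
[[ 0.495 -0.08 ]
 [ 0.492 -0.1  ]
 [ 0.505 -0.12 ]
 [ 0.474 -0.23 ]
 [ 0.471 -0.25 ]
 [ 0.471 -0.27 ]
 [ 0.467 -0.289]] 7.9084690254783165
```

```bash
python3 -c "
from h import *
inc((.5475,-.2485,.057,82.5))
"
```

```text
t 9.1 tcp [ 0.5442 -0.247   0.1601] F [-0.4  0.2 -0.2] g 0.113 j [ -9.  23.  -9.  -0. -58. -87.]
[1.8, 0.0, -0.0] [0.1031, -0.0012, 0.0034]
```

Request:
move_arm(increments=[1.8, 0, 0, 0.02, -0.001, 0.003, 0, 1.8, 0, 0, 0.05, -0.001, 0.003, 0, 1.8, 0, 0, 0.075, -0.001, 0.003, 0, 1.8, 0, 0, 0.09, -0.001, 0.003, 0, 1.8, 0, 0, 0.1, -0.001, 0.003, 0, 1.8, 0, 0, 0.103, -0.001, 0.003, 0, 1.8, 0, 0, 0.103, -0.001, 0.003, 0, 1.8, 0, 0, 0.103, -0.001, 0.003, 0])

```text
time_s: 9.77
tcp_pos: [0.5478, -0.2495, 0.058]
ee_rot: [[0.002, 0.131, 0.991], [-0.001, 0.991, -0.131], [-1.0, -0.0, 0.002]]
wrist_force: [0.4, 1.4, -0.0]
gripper_width: 0.111
```

Request:
move_arm(increments=[0, 0, 0, 0, 0, 0, 0.035, 0, 0, 0, 0, 0, 0, 0.035, 0, 0, 0, 0, 0, 0, 0.035, 0, 0, 0, 0, 0, 0, 0.035])

```text
time_s: 10.1
tcp_pos: [0.5472, -0.2497, 0.0576]
ee_rot: [[0.001, 0.132, 0.991], [-0.0, 0.991, -0.132], [-1.0, -0.0, 0.001]]
wrist_force: [0.8, -0.4, 0.3]
gripper_width: 0.328
```

Request:
move_arm(increments=[0, 0, 0, -0.03, 0, 0, 0.035, 0, 0, 0, -0.07, 0, 0, 0.035, 0, 0, 0, -0.1, 0, 0, 0.035, 0, 0, 0, -0.11, 0, 0, 0.035, 0, 0, 0, -0.11, 0, 0, 0.035, 0, 0, 0, -0.11, 0, 0, 0.035])

```text
time_s: 10.6
tcp_pos: [0.5466, -0.2494, 0.167]
ee_rot: [[0.001, 0.133, 0.991], [0.001, 0.991, -0.133], [-1.0, 0.001, 0.001]]
wrist_force: [-0.5, 0.0, -0.2]
gripper_width: 0.403
```

```bash
python3 -c "
from h import *
inc((.5335,.228,.16,88.8),(.5335,.228,.051,88.8))
snap('wrist','w7')
"
```

```text
t 10.6 tcp [ 0.5466 -0.2494  0.167 ] F [-0.5  0.  -0.2] g 0.403 j [ -9.  23.  -8.  -0. -59. -88.]
[-6.4, 0.0, -0.0] [0.0073, 0.4714, -0.0764]
[-6.4, 0.0, -0.0] [0.1163, 0.4713, -0.0765]
```

View pics/w7.png

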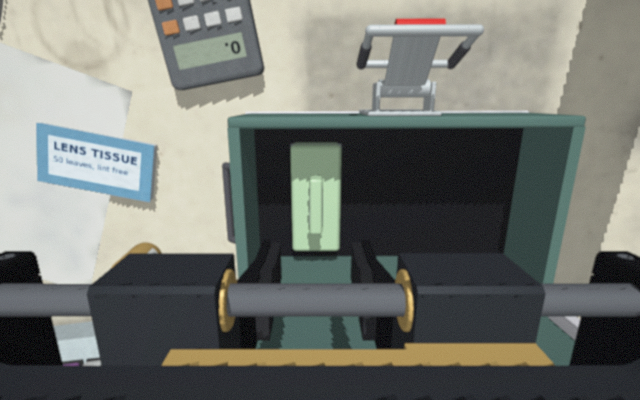

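Request:
move_arm(increments=[-6.4, 0, 0, 0, 0.471, -0.0764, 0.03, -6.4, 0, 0, 0, 0.471, -0.0764, 0.03, -6.4, 0, 0, 0, 0.471, -0.0764, 0.03, -6.4, 0, 0, 0, 0.471, -0.0764, 0.03, -6.4, 0, 0, 0, 0.471, -0.0764, 0.03, -6.4, 0, 0, 0, 0.471, -0.0764, 0.03, -6.4, 0, 0, 0, 0.471, -0.0764, 0.03, -6.4, 0, 0, 0, 0.471, -0.0764, 0.03, -6.4, 0, 0, 0, 0.471, -0.0764, 0.03, -6.4, 0, 0, 0, 0.471, -0.0764, 0.03, -6.4, 0, 0, 0, 0.471, -0.0764, 0.03, -6.4, 0, 0, 0, 0.471, -0.0764, 0.03])

```text
time_s: 11.65
tcp_pos: [0.5324, 0.2311, 0.1645]
ee_rot: [[-0.003, 0.018, 1.0], [-0.002, 1.0, -0.018], [-1.0, -0.002, -0.003]]
wrist_force: [0.5, -0.4, -0.2]
gripper_width: 0.348
```

Request:
move_arm(increments=[0, 0, 0, 0, 0, 0, 0.03, 0, 0, 0, 0, 0, 0, 0.03, 0, 0, 0, 0, 0, 0, 0.03])

```text
time_s: 11.9
tcp_pos: [0.5326, 0.2263, 0.1652]
ee_rot: [[-0.003, 0.021, 1.0], [-0.002, 1.0, -0.021], [-1.0, -0.002, -0.003]]
wrist_force: [-0.7, 0.4, -0.6]
gripper_width: 0.341
```

```bash
python3 -c "
from meas import *
inc((.5335,.228,.16,88.8),(.5335,.228,.051,88.8))
im=snap('wrist','w8');C=cam('wrist');print(proj('wrist',[.5335,.228,.06],C),proj('wrist',[.4885,.228,.04],C));meas(im,C,.04,roi=(150,70,560,235))
"
```

```text
t 11.9 tcp [0.5326 0.2263 0.1652] F [-0.7  0.4 -0.6] g 0.341 j [  39.   21.  -11.   -0.  -58. -130.]
[-0.0, -0.2, 0.1] [0.0052, 0.0017, 0.0009]
[-0.0, -0.2, 0.1] [0.1142, 0.002, 0.0012]
[316.98615602 205.73969418] [315.70796039 143.41316581]
white c 0.5301 0.2819 size 75.0 38.1 ang -7.0 npx 368
red c 0.5268 0.2275 size 75.5 39.3 ang -1.9 npx 267
```

View pics/w8.png

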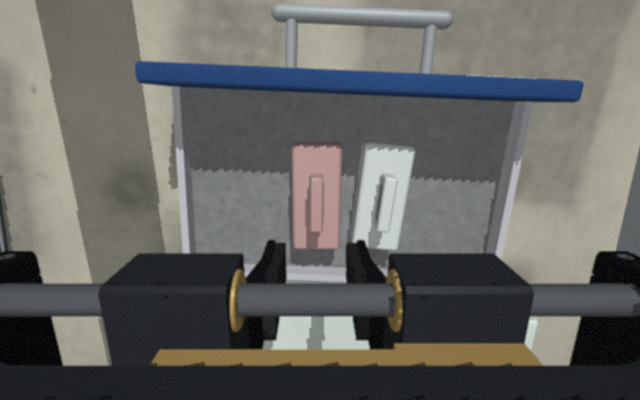

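Request:
move_arm(increments=[0, 0, 0, 0.03, 0.0017, 0.001, 0.03, 0, 0, 0, 0.065, 0.0017, 0.001, 0.03, 0, 0, 0, 0.095, 0.0017, 0.001, 0.03, 0, 0, 0, 0.114, 0.0017, 0.001, 0.03, 0, 0, 0, 0.114, 0.0017, 0.001, 0.03, 0, 0, 0, 0.114, 0.0017, 0.001, 0.03, 0, 0, 0, 0.114, 0.0017, 0.001, 0.03, 0, 0, 0, 0.114, 0.0017, 0.001, 0, 0, 0, 0, 0.114, 0.0017, 0.001, 0, 0, 0, 0, 0.114, 0.0017, 0.001, 0, 0, 0, 0, 0.114, 0.0017, 0.001, 0])

```text
time_s: 12.87
tcp_pos: [0.5346, 0.229, 0.0534]
ee_rot: [[0.0, 0.021, 1.0], [0.0, 1.0, -0.021], [-1.0, 0.0, 0.0]]
wrist_force: [-0.2, -0.6, 0.2]
gripper_width: 0.122
```

Request:
move_arm(increments=[0, 0, 0, -0.03, 0, 0, 0, 0, 0, 0, -0.07, 0, 0, 0, 0, 0, 0, -0.11, 0, 0, 0, 0, 0, 0, -0.11, 0, 0, 0, 0, 0, 0, -0.11, 0, 0, 0])

```text
time_s: 13.28
tcp_pos: [0.5356, 0.2301, 0.166]
ee_rot: [[0.005, 0.021, 1.0], [0.004, 1.0, -0.021], [-1.0, 0.004, 0.005]]
wrist_force: [0.3, -0.2, -1.6]
gripper_width: 0.109
```

```bash
python3 -c "
from h import *
inc((.5545,-.189,.16,82.5),(.5545,-.189,.057,82.5))
"
```

```text
t 13.28 tcp [0.5356 0.2301 0.166 ] F [ 0.3 -0.2 -1.6] g 0.109 j [  39.   21.  -11.    0.  -58. -130.]
[6.3, 0.3, -0.3] [0.0043, -0.4186, 0.0275]
[6.3, 0.3, -0.3] [0.1073, -0.4191, 0.027]
```

Request:
move_arm(increments=[6.3, 0, 0, 0, -0.4175, 0.028, 0, 6.3, 0, 0, 0, -0.4175, 0.028, 0, 6.3, 0, 0, 0, -0.4175, 0.028, 0, 6.3, 0, 0, 0, -0.4175, 0.028, 0, 6.3, 0, 0, 0, -0.4175, 0.028, 0, 6.3, 0, 0, 0, -0.4175, 0.028, 0, 6.3, 0, 0, 0, -0.4175, 0.028, 0, 6.3, 0, 0, 0, -0.4175, 0.028, 0, 6.3, 0, 0, 0, -0.4175, 0.028, 0, 6.3, 0, 0, 0, -0.4175, 0.028, 0, 6.3, 0, 0, 0, -0.4175, 0.028, 0, 6.3, 0, 0, 0, -0.4175, 0.028, 0])

```text
time_s: 14.28
tcp_pos: [0.5523, -0.1911, 0.1608]
ee_rot: [[-0.004, 0.135, 0.991], [0.001, 0.991, -0.135], [-1.0, 0.0, -0.004]]
wrist_force: [0.9, 0.3, -0.7]
gripper_width: 0.112
```

Request:
move_arm(increments=[0, 0, 0, 0, 0, 0, 0, 0, 0, 0, 0, 0, 0, 0, 0, 0, 0, 0, 0, 0, 0])

```text
time_s: 14.53
tcp_pos: [0.5536, -0.1875, 0.1626]
ee_rot: [[-0.001, 0.129, 0.992], [0.0, 0.992, -0.129], [-1.0, 0.0, -0.001]]
wrist_force: [-0.4, -0.2, -0.3]
gripper_width: 0.114
```

```bash
python3 -c "
from h import *
inc((.5545,-.189,.16,82.5),(.5545,-.189,.0585,82.5))
snap('wrist','w9')
"
```

```text
t 14.53 tcp [ 0.5536 -0.1875  0.1626] F [-0.4 -0.2 -0.3] g 0.114 j [ -3.  21. -11.  -0. -58. -95.]
[0.1, -0.0, -0.0] [0.0026, -0.0014, 0.001]
[0.1, -0.0, -0.0] [0.1041, -0.0014, 0.0011]
```

View pics/w9.png

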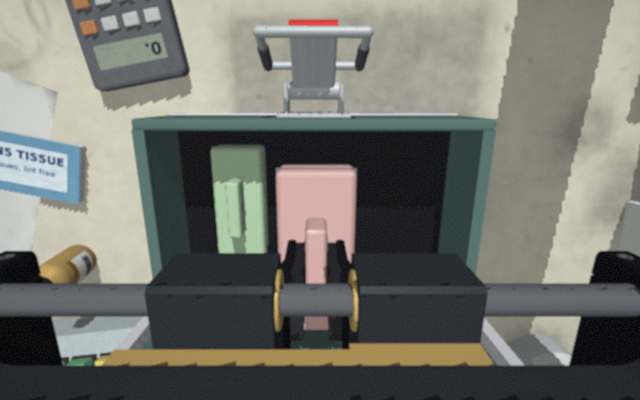

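Request:
move_arm(increments=[0, 0, 0, 0.02, -0.001, 0.001, 0, 0, 0, 0, 0.05, -0.001, 0.001, 0, 0, 0, 0, 0.075, -0.001, 0.001, 0, 0, 0, 0, 0.09, -0.001, 0.001, 0, 0, 0, 0, 0.1, -0.001, 0.001, 0, 0, 0, 0, 0.104, -0.001, 0.001, 0, 0, 0, 0, 0.104, -0.001, 0.001, 0, 0, 0, 0, 0.104, -0.001, 0.001, 0])

```text
time_s: 15.25
tcp_pos: [0.5556, -0.1898, 0.0599]
ee_rot: [[0.002, 0.129, 0.992], [-0.0, 0.992, -0.129], [-1.0, -0.0, 0.002]]
wrist_force: [-0.6, 0.2, -0.7]
gripper_width: 0.117
```

Request:
move_arm(increments=[0, 0, 0, 0, 0, 0, 0.035, 0, 0, 0, 0, 0, 0, 0.035, 0, 0, 0, 0, 0, 0, 0.035, 0, 0, 0, 0, 0, 0, 0.035])

```text
time_s: 15.58
tcp_pos: [0.5549, -0.1902, 0.0595]
ee_rot: [[0.001, 0.131, 0.991], [-0.0, 0.991, -0.131], [-1.0, 0.0, 0.001]]
wrist_force: [-0.7, -0.7, -0.1]
gripper_width: 0.329
```

Request:
move_arm(increments=[0, 0, 0, -0.03, 0, 0, 0.035, 0, 0, 0, -0.07, 0, 0, 0.035, 0, 0, 0, -0.1, 0, 0, 0.035, 0, 0, 0, -0.11, 0, 0, 0.035, 0, 0, 0, -0.11, 0, 0, 0.035, 0, 0, 0, -0.11, 0, 0, 0.035])

```text
time_s: 16.08
tcp_pos: [0.5543, -0.1899, 0.1689]
ee_rot: [[0.001, 0.131, 0.991], [0.001, 0.991, -0.131], [-1.0, 0.001, 0.001]]
wrist_force: [-0.5, -0.4, -1.3]
gripper_width: 0.402
```

```bash
python3 -c "
from h import *
inc((.534,.282,.16,83.1),(.5335,.282,.052,83.1))
"
```

```text
t 16.08 tcp [ 0.5543 -0.1899  0.1689] F [-0.5 -0.4 -1.3] g 0.402 j [ -3.  21. -10.  -0. -59. -94.]
[-0.6, 0.0, -0.0] [0.0092, 0.4652, -0.082]
[-0.6, 0.0, -0.0] [0.1172, 0.465, -0.0825]
```

Request:
move_arm(increments=[-0.6, 0, 0, 0, 0.465, -0.082, 0.03, -0.6, 0, 0, 0, 0.465, -0.082, 0.03, -0.6, 0, 0, 0, 0.465, -0.082, 0.03, -0.6, 0, 0, 0, 0.465, -0.082, 0.03, -0.6, 0, 0, 0, 0.465, -0.082, 0.03, -0.6, 0, 0, 0, 0.465, -0.082, 0.03, -0.6, 0, 0, 0, 0.465, -0.082, 0.03, -0.6, 0, 0, 0, 0.465, -0.082, 0.03, -0.6, 0, 0, 0, 0.465, -0.082, 0.03, -0.6, 0, 0, 0, 0.465, -0.082, 0.03, -0.6, 0, 0, 0, 0.465, -0.082, 0.03, -0.6, 0, 0, 0, 0.465, -0.082, 0.03])

```text
time_s: 17.08
tcp_pos: [0.5328, 0.2859, 0.1662]
ee_rot: [[-0.002, 0.116, 0.993], [-0.002, 0.993, -0.116], [-1.0, -0.002, -0.002]]
wrist_force: [0.0, -0.6, -0.3]
gripper_width: 0.348
```

Request:
move_arm(increments=[0, 0, 0, 0, 0, 0, 0.03, 0, 0, 0, 0, 0, 0, 0.03, 0, 0, 0, 0, 0, 0, 0.03])

```text
time_s: 17.33
tcp_pos: [0.5333, 0.2802, 0.1674]
ee_rot: [[-0.003, 0.121, 0.993], [-0.002, 0.993, -0.121], [-1.0, -0.002, -0.002]]
wrist_force: [0.5, -0.2, -0.1]
gripper_width: 0.35
```

```bash
python3 -c "
from meas import *
inc((.534,.282,.16,83.1),(.5335,.282,.052,83.1))
im=snap('wrist','w10');C=cam('wrist');print(proj('wrist',[.534,.282,.06],C));meas(im,C,.04,roi=(250,110,380,250))
"
```

```text
t 17.33 tcp [0.5333 0.2802 0.1674] F [ 0.5 -0.2 -0.1] g 0.35 j [  43.   23.   -8.   -0.  -60. -140.]
[-0.1, -0.1, 0.1] [0.0074, 0.0019, 0.0004]
[-0.1, -0.1, 0.1] [0.1154, 0.0021, 0.0002]
[317.01928328 204.42167297]
white c 0.5361 0.2817 size 84.0 37.7 ang -7.0 npx 311
```

View pics/w10.png

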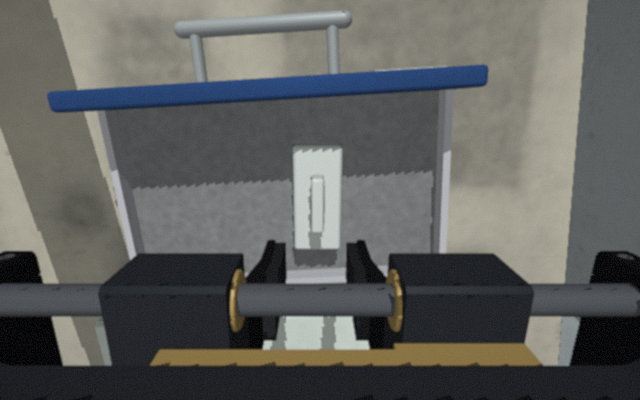

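White is where measured, tab at (317,205), and the rest of the drawer is empty. Now the pick.

Request:
move_arm(increments=[0, 0, 0, 0.03, 0.002, 0, 0.03, 0, 0, 0, 0.065, 0.002, 0, 0.03, 0, 0, 0, 0.095, 0.002, 0, 0.03, 0, 0, 0, 0.116, 0.002, 0, 0.03, 0, 0, 0, 0.116, 0.002, 0, 0.03, 0, 0, 0, 0.116, 0.002, 0, 0.03, 0, 0, 0, 0.116, 0.002, 0, 0.03, 0, 0, 0, 0.116, 0.002, 0, 0, 0, 0, 0, 0.116, 0.002, 0, 0, 0, 0, 0, 0.116, 0.002, 0, 0, 0, 0, 0, 0.116, 0.002, 0, 0])

```text
time_s: 18.3
tcp_pos: [0.5343, 0.2836, 0.0534]
ee_rot: [[0.0, 0.12, 0.993], [0.0, 0.993, -0.12], [-1.0, 0.0, 0.0]]
wrist_force: [-1.9, -1.4, -0.1]
gripper_width: 0.129
```

Request:
move_arm(increments=[0, 0, 0, -0.03, 0, 0, 0, 0, 0, 0, -0.07, 0, 0, 0, 0, 0, 0, -0.11, 0, 0, 0, 0, 0, 0, -0.11, 0, 0, 0, 0, 0, 0, -0.11, 0, 0, 0])

```text
time_s: 18.72
tcp_pos: [0.5353, 0.2848, 0.1661]
ee_rot: [[0.005, 0.12, 0.993], [0.005, 0.993, -0.12], [-1.0, 0.005, 0.004]]
wrist_force: [0.1, -1.0, -1.1]
gripper_width: 0.113
```

```bash
python3 -c "
from h import *
inc((.5623,-.1295,.16,82.5))
"
```

```text
t 18.72 tcp [0.5353 0.2848 0.1661] F [ 0.1 -1.  -1.1] g 0.113 j [  43.   23.   -8.   -0.  -59. -140.]
[0.6, 0.2, -0.3] [0.0043, -0.4081, 0.0765]
```

Request:
move_arm(increments=[0.6, 0, 0, 0, -0.407, 0.0765, 0, 0.6, 0, 0, 0, -0.407, 0.0765, 0, 0.6, 0, 0, 0, -0.407, 0.0765, 0, 0.6, 0, 0, 0, -0.407, 0.0765, 0, 0.6, 0, 0, 0, -0.407, 0.0765, 0, 0.6, 0, 0, 0, -0.407, 0.0765, 0, 0.6, 0, 0, 0, -0.407, 0.0765, 0, 0.6, 0, 0, 0, -0.407, 0.0765, 0, 0.6, 0, 0, 0, -0.407, 0.0765, 0, 0.6, 0, 0, 0, -0.407, 0.0765, 0, 0.6, 0, 0, 0, -0.407, 0.0765, 0, 0.6, 0, 0, 0, -0.407, 0.0765, 0])

```text
time_s: 19.72
tcp_pos: [0.5599, -0.1316, 0.1608]
ee_rot: [[-0.004, 0.135, 0.991], [0.0, 0.991, -0.135], [-1.0, -0.0, -0.004]]
wrist_force: [-0.2, 0.5, -0.1]
gripper_width: 0.112
```

Request:
move_arm(increments=[0, 0, 0, 0, 0, 0, 0, 0, 0, 0, 0, 0, 0, 0, 0, 0, 0, 0, 0, 0, 0])

```text
time_s: 19.97
tcp_pos: [0.5611, -0.1283, 0.1625]
ee_rot: [[-0.001, 0.129, 0.992], [0.0, 0.992, -0.129], [-1.0, 0.0, -0.001]]
wrist_force: [0.8, -0.0, 0.2]
gripper_width: 0.113
```

```bash
python3 -c "
from h import *
inc((.5623,-.1295,.0585,82.5))
snap('wrist','w11')
"
```

```text
t 19.97 tcp [ 0.5611 -0.1283  0.1625] F [ 0.8 -0.   0.2] g 0.113 j [   3.   21.  -12.   -0.  -57. -101.]
[0.1, -0.0, -0.0] [0.104, -0.0011, 0.0014]
```

View pics/w11.png

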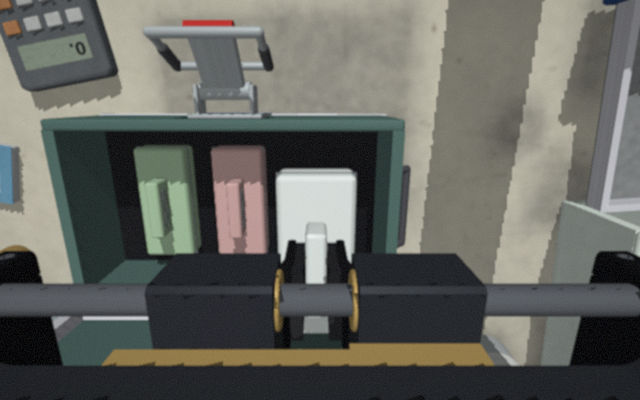

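Request:
move_arm(increments=[0, 0, 0, 0.02, -0.001, 0.001, 0, 0, 0, 0, 0.05, -0.001, 0.001, 0, 0, 0, 0, 0.075, -0.001, 0.001, 0, 0, 0, 0, 0.09, -0.001, 0.001, 0, 0, 0, 0, 0.1, -0.001, 0.001, 0, 0, 0, 0, 0.104, -0.001, 0.001, 0, 0, 0, 0, 0.104, -0.001, 0.001, 0, 0, 0, 0, 0.104, -0.001, 0.001, 0])

```text
time_s: 20.68
tcp_pos: [0.5631, -0.1304, 0.0599]
ee_rot: [[0.002, 0.13, 0.992], [-0.0, 0.992, -0.13], [-1.0, 0.0, 0.002]]
wrist_force: [-0.3, -0.2, -1.2]
gripper_width: 0.111
```

Request:
move_arm(increments=[0, 0, 0, 0, 0, 0, 0.035, 0, 0, 0, 0, 0, 0, 0.035, 0, 0, 0, 0, 0, 0, 0.035, 0, 0, 0, 0, 0, 0, 0.035])

```text
time_s: 21.02
tcp_pos: [0.5625, -0.1308, 0.0595]
ee_rot: [[0.001, 0.131, 0.991], [0.0, 0.991, -0.131], [-1.0, 0.0, 0.001]]
wrist_force: [0.8, 0.5, 0.1]
gripper_width: 0.326
```

Request:
move_arm(increments=[0, 0, 0, -0.03, 0, 0, 0.035, 0, 0, 0, -0.07, 0, 0, 0.035, 0, 0, 0, -0.1, 0, 0, 0.035, 0, 0, 0, -0.11, 0, 0, 0.035, 0, 0, 0, -0.11, 0, 0, 0.035, 0, 0, 0, -0.11, 0, 0, 0.035])

```text
time_s: 21.52
tcp_pos: [0.5618, -0.1306, 0.169]
ee_rot: [[0.001, 0.131, 0.991], [0.001, 0.991, -0.131], [-1.0, 0.001, 0.001]]
wrist_force: [-0.8, -0.0, -0.9]
gripper_width: 0.401
```

```bash
python3 -c "
from h import *
inc((.63,-.11,.3,82.5))
snap('wrist','w12');c=snap('side','s12')
cv2.imwrite('pics/s12z.png',cv2.resize(c[100:290,240:440,::-1],None,fx=3,fy=3,interpolation=2))
"
```

```text
t 21.52 tcp [ 0.5618 -0.1306  0.169 ] F [-0.8 -0.  -0.9] g 0.401 j [   3.   20.  -12.   -0.  -58. -100.]
[-0.0, 0.0, -0.0] [-0.131, 0.0295, 0.0649]
```

View pics/w12.png

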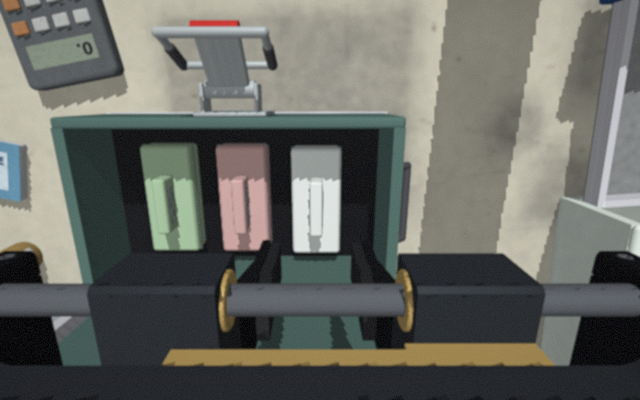

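View pics/s12z.png

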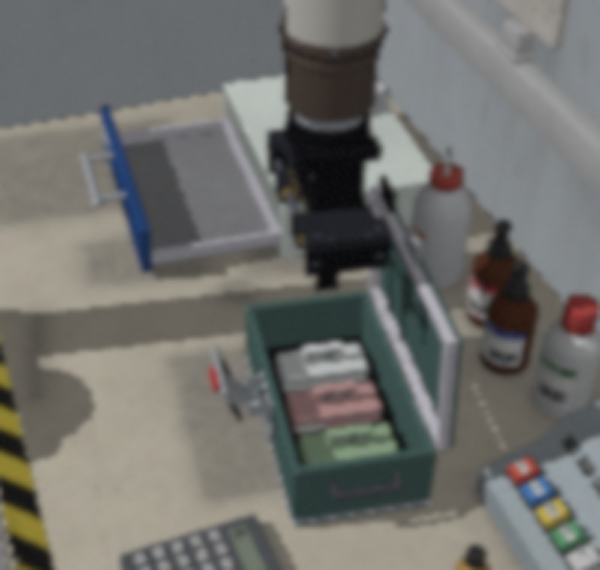

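```bash
python3 -c "
from h import *
C=cam('wrist'); im=cv2.imread('pics/w12.png')
cv2.imwrite('pics/w12z.png',cv2.resize(im[0:280,30:430],None,fx=2,fy=2,interpolation=2))
a=onz('wrist',53,120,.08,C);b=onz('wrist',405,119,.08,C);print(a,b,(a+b)/2,np.linalg.norm(a-b),np.degrees(np.arctan2(*(b-a)[:2])))
t=cv2.imread('pics/top0.png');cv2.imwrite('pics/tl.png',cv2.resize(t[145:230,310:415],None,fx=7,fy=7,interpolation=2))
print(cam('top')[1].T@-cam('top')[2])
"
```

```text
[ 0.47421843 -0.29362854  0.08      ] [ 0.50419802 -0.06218314  0.08      ] [ 0.48920822 -0.17790584  0.08      ] 0.23337897508266894 7.380542608228634
[ 0.33591246 -0.03164155  1.45464265]
```

View pics/w12z.png

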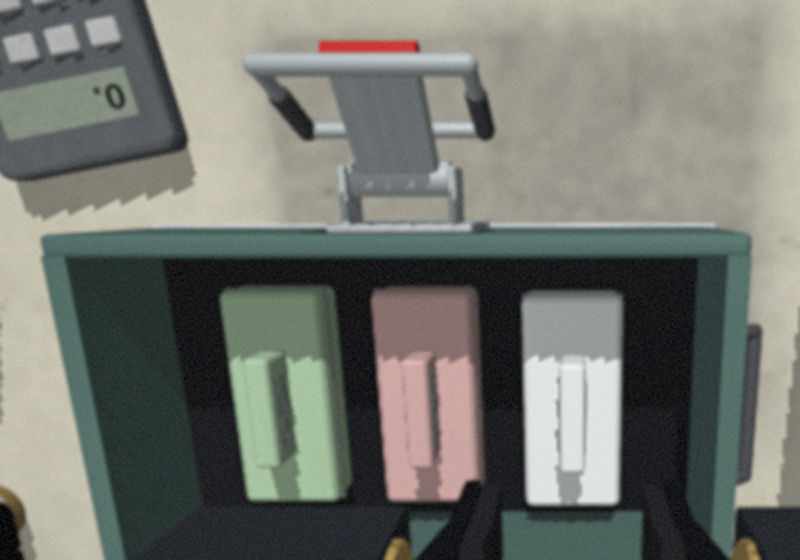

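View pics/tl.png

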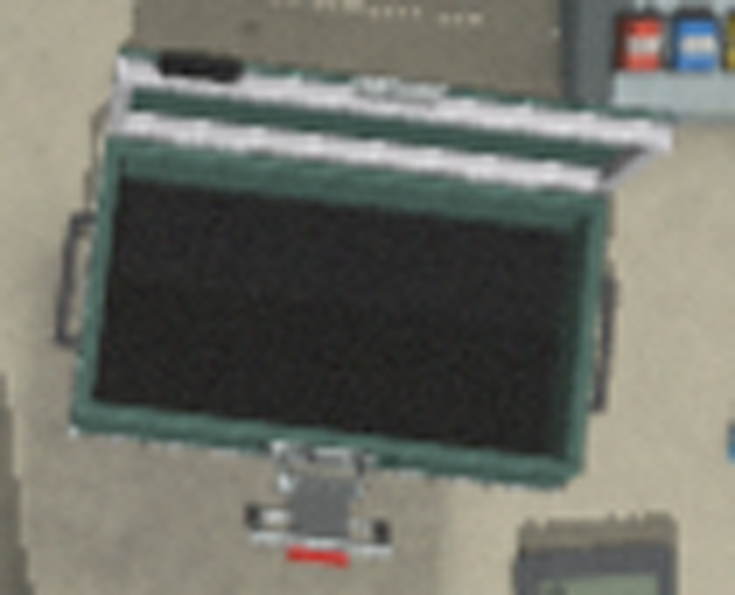

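```bash
python3 -c "
from h import *
C=cam('top');S=cam('side')
print(onz('top',310+200/7,145+67/7,.235,C), onz('top',310+118/7,145+60/7,.216,C), onz('top',310+668/7,145+130/7,.216,C))
im=cv2.imread('pics/s12.png');cv2.imwrite('pics/sl.png',cv2.resize(im[150:260,300:400],None,fx=6,fy=5.4,interpolation=2))
print(proj('side',[.641,-.113,.238],S),proj('top',[.641,-.113,.238],C))
"
```

```text
[ 0.63145091 -0.11692841  0.235     ] [ 0.63939227 -0.08310083  0.216     ] [ 0.60696205 -0.31810834  0.216     ]
[371.15244406 160.83381255] [337.25389351 151.18540728]
```

View pics/sl.png

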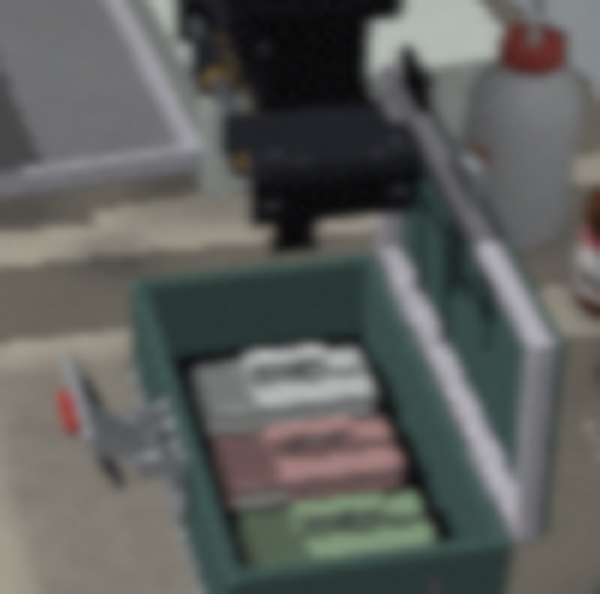

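```bash
python3 -c "
from h import *
inc((.667,-.162,.30,82.5),(.667,-.162,.203,82.5),(.687,-.1645,.30,82.5),(.687,-.1645,.203,82.5))
"
```

```text
t 21.62 tcp [ 0.5609 -0.1307  0.1671] F [-0.3  0.5 -0.4] g 0.406 j [   3.   20.  -12.   -0.  -58. -100.]
[-0.0, -0.2, 0.0] [-0.1332, -0.0172, 0.1088]
[-0.0, -0.2, 0.0] [-0.0362, -0.0172, 0.1091]
[-0.0, -0.2, 0.0] [-0.1333, -0.017, 0.129]
[-0.0, -0.2, 0.0] [-0.0363, -0.017, 0.1293]
```

Request:
move_arm(increments=[0, 0, 0, -0.04, 0, 0, 0, 0, 0, 0, -0.08, 0, 0, 0, 0, 0, 0, -0.12, 0, 0, 0, 0, 0, 0, -0.134, -0.005, 0.015, 0, 0, 0, 0, -0.134, -0.01, 0.05, 0, 0, 0, 0, -0.134, -0.017, 0.09, 0, 0, 0, 0, -0.134, -0.017, 0.129, 0, 0, 0, 0, -0.134, -0.017, 0.129, 0, 0, 0, 0, -0.134, -0.017, 0.129, 0])

```text
time_s: 22.37
tcp_pos: [0.6887, -0.1644, 0.296]
ee_rot: [[-0.01, 0.131, 0.991], [0.001, 0.991, -0.131], [-1.0, -0.0, -0.01]]
wrist_force: [-0.6, -0.2, -0.6]
gripper_width: 0.008
```

```bash
python3 -c "
from h import *
inc((.687,-.1645,.30,82.5),(.687,-.1645,.203,82.5))
snap('wrist','w13');
"
```

```text
t 22.37 tcp [ 0.6887 -0.1644  0.296 ] F [-0.6 -0.2 -0.6] g 0.008 j [ -0.  29.  21.  -0. -82. -97.]
[-0.0, -0.6, 0.0] [-0.004, -0.0003, -0.0017]
[-0.0, -0.6, 0.0] [0.093, -0.0003, -0.0007]
```

View pics/w13.png

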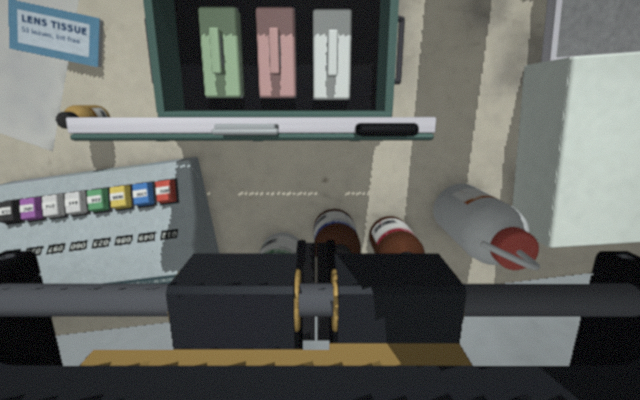

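```bash
python3 -c "
from h import *
C=cam('wrist');x=np.array([.9914,-.1305])
for v in(119,130,138): 
  p=onz('wrist',315,v,.216,C); print(v,p,(p[:2]-[.6276,-.1567])@x)
print(onz('wrist',335,220,.1,C))
print(onz('wrist',387,128,.24,C))
"
```

```text
119 [ 0.62268692 -0.15506631  0.216     ] -0.005084027239218369
130 [ 0.62965239 -0.15599033  0.216     ] 0.0019421251939431626
138 [ 0.63479218 -0.15667216  0.216     ] 0.007126690753730636
[ 0.73295811 -0.14875398  0.1       ]
[ 0.63228955 -0.11355165  0.24      ]
```

Request:
move_arm(increments=[0, 0, 0, 0.04, 0, 0, 0, 0, 0, 0, 0.08, 0, 0, 0, 0, 0, 0, 0.093, 0, 0, 0, 0, 0, 0, 0.093, 0, 0, 0, 0, 0, 0, 0.093, 0, 0, 0])

```text
time_s: 22.83
tcp_pos: [0.6869, -0.1645, 0.2107]
ee_rot: [[-0.0, 0.13, 0.992], [-0.001, 0.992, -0.13], [-1.0, -0.001, -0.0]]
wrist_force: [0.6, -0.2, 1.5]
gripper_width: 0.001
```

```bash
python3 -c "
from h import *
inc((.687,-.1645,.203,82.5))
p=np.array(r.sense()['tcp_pos']);x=np.array([.9914,-.1305]);print((p[:2]-[.6276,-.1567])@x,(p[:2]-[.6276,-.1567])@[.1305,.9914])
"
```

```text
t 22.83 tcp [ 0.6869 -0.1645  0.2107] F [ 0.6 -0.2  1.5] g 0.001 j [ -0.  31.  12.   0. -71. -97.]
[0.0, -0.0, 0.1] [0.0077, 0.0, 0.0001]
0.059853325291651084 -2.1735837187188756e-05
```

Request:
move_arm(increments=[0, 0, 0, 0.004, 0, -0.02, 0, 0, 0, 0, 0.004, 0, -0.036, 0, 0, 0, 0, 0.003, 0, -0.048, 0, 0, 0, 0, 0.004, 0, -0.066, 0, 0, 0, 0, 0.008, 0, -0.085, 0, 0, 0, 0, 0.016, 0, -0.104, 0, 0, 0, 0, 0.027, 0, -0.121, 0, 0, 0, 0, 0.041, 0, -0.136, 0, 0, 0, 0, 0.057, 0, -0.148, 0, 0, 0, 0, 0.066, 0, -0.153, 0, 0, 0, 0, 0.075, 0, -0.158, 0, 0, 0, 0, 0.075, 0, -0.158, 0])

```text
time_s: 23.83
tcp_pos: [0.5307, -0.1437, 0.1366]
ee_rot: [[0.002, 0.13, 0.991], [-0.0, 0.991, -0.13], [-1.0, 0.0, 0.002]]
wrist_force: [-0.4, 0.2, -0.0]
gripper_width: 0.005
```

```bash
python3 -c "
from h import *
inc((.687,-.1645,.203,82.5))
c=snap('side','s14')
cv2.imwrite('pics/s14z.png',cv2.resize(c[100:290,240:440,::-1],None,fx=3,fy=3,interpolation=2))
"
```

```text
t 23.83 tcp [ 0.5307 -0.1437  0.1366] F [-0.4  0.2 -0. ] g 0.005 j [  2.  20. -18.   0. -52. -99.]
[0.0, 0.1, -0.0] [-0.066, -0.0002, 0.1578]
```

View pics/s14z.png

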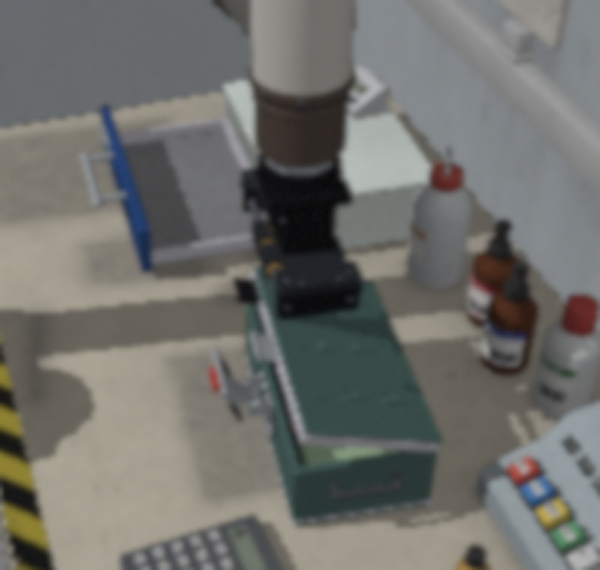

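Request:
move_arm(increments=[0, 0, 0, 0.01, 0, -0.003, 0, 0, 0, 0, 0.02, 0, -0.006, 0, 0, 0, 0, 0.028, 0, -0.007, 0, 0, 0, 0, 0.034, 0, -0.008, 0, 0, 0, 0, 0.038, 0, -0.008, 0, 0, 0, 0, 0.04, 0, -0.008, 0, 0, 0, 0, 0.04, 0, -0.008, 0])

```text
time_s: 24.47
tcp_pos: [0.525, -0.1429, 0.103]
ee_rot: [[0.004, 0.127, 0.992], [-0.003, 0.992, -0.127], [-1.0, -0.002, 0.005]]
wrist_force: [-13.9, 6.6, 39.2]
gripper_width: 0.004
```

Request:
move_arm(increments=[0, 0, 0, -0.02, 0, 0, 0, 0, 0, 0, -0.06, 0, 0, 0, 0, 0, 0, -0.1, 0, 0, 0, 0, 0, 0, -0.1, 0.0, 0.04, 0, 0, 0, 0, -0.1, 0, 0.04, 0, 0, 0, 0, -0.1, 0, 0.04, 0])

```text
time_s: 24.97
tcp_pos: [0.5646, -0.148, 0.1959]
ee_rot: [[0.003, 0.131, 0.991], [0.0, 0.991, -0.131], [-1.0, 0.0, 0.003]]
wrist_force: [-0.6, -0.4, -0.3]
gripper_width: 0.003
```

```bash
python3 -c "
from h import *
inc((.687,-.1645,.203,82.5))
c=snap('side','s15'); b=snap('wrist','w15')
cv2.imwrite('pics/s15z.png',cv2.resize(c[170:280,290:400,::-1],None,fx=5,fy=5,interpolation=2))
"
```

```text
t 24.97 tcp [ 0.5646 -0.148   0.1959] F [-0.6 -0.4 -0.3] g 0.003 j [  1.  19.  -9.  -0. -62. -99.]
[-0.0, 0.2, -0.0] [-0.0067, -0.0003, 0.1235]
```

View pics/s15z.png

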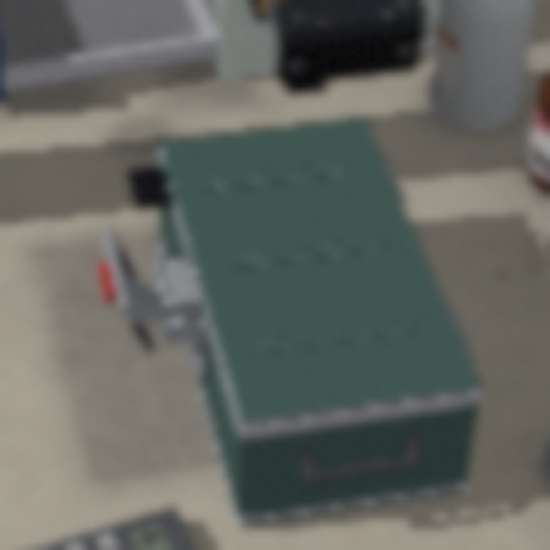

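View pics/w15.png

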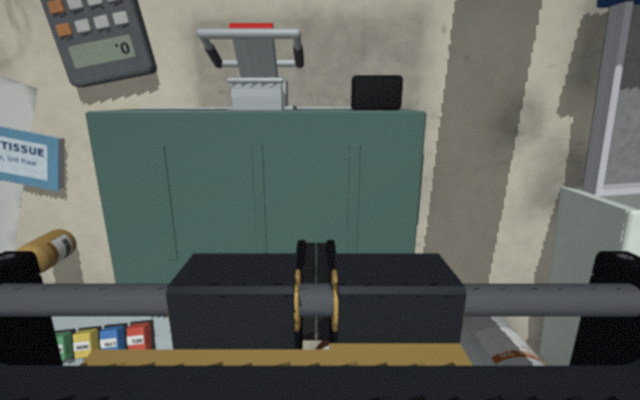

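```bash
python3 -c "
from h import *
C=cam('wrist'); im=cv2.imread('pics/w15.png')
cv2.imwrite('pics/w15z.png',cv2.resize(im[10:125,170:430],None,fx=3,fy=3,interpolation=2))
a=onz('wrist',88,110,.095,C);b=onz('wrist',424,110,.095,C);print(a,b,np.linalg.norm(a-b),np.degrees(np.arctan2(*(b-a)[:2])))
print(a/2+b/2)
o=(a+b)[:2]/2;x=np.array([.9914,-.1305]);y=np.array([.1305,.9914])
for u,v,z in((200,36,.108),(302,36,.108),(251,27,.088),(376,92,.09),(230,82,.088),(284,82,.088)):
  p=onz('wrist',u,v,z,C); print(u,v,p,(p[:2]-o)@x-.068,(p[:2]-o)@y)
"
```

```text
[ 0.47212872 -0.29362458  0.095     ] [ 0.50257841 -0.06317282  0.095     ] 0.23245471554287395 7.52691620892106
[ 0.48735356 -0.1783987   0.095     ]
200 36 [ 0.43894138 -0.2028281   0.108     ] -0.11280780441436504 -0.030537096063780345
302 36 [ 0.44723555 -0.14003526  0.108     ] -0.11277942887046773 0.03279811359254916
251 27 [ 0.43408507 -0.17333     0.088     ] -0.12147185282895179 -0.0019264264095911101
376 92 [ 0.4863794 -0.0942869  0.09     ] -0.07994237604031584 0.08326130824981248
230 82 [ 0.4664461  -0.19415163  0.088     ] -0.08667190141508513 -0.01834588223021105
284 82 [ 0.47136876 -0.15689085  0.088     ] -0.08665410598685208 0.01923686819571553
```

View pics/w15z.png

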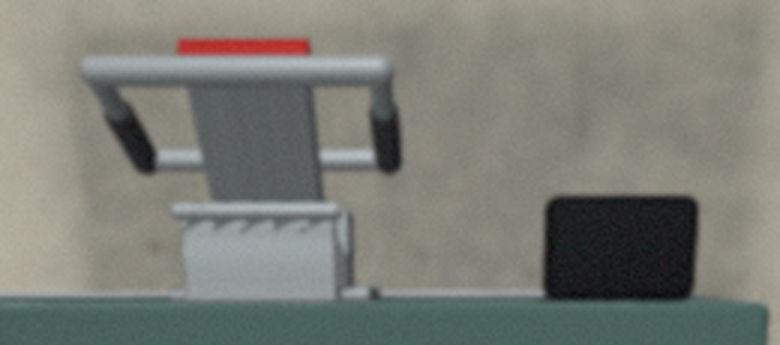

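```bash
cat >> h.py <<'E'
O=np.array([.4874,-.1784]);X=np.array([.9914,-.1305]);Y=np.array([.1305,.9914])
def L(xl,yl,z): return (*(O+(xl+.068)*X+yl*Y),z)
def loc():
    p=np.array(r.sense()['tcp_pos']); print('local',round((p[:2]-O)@X-.068,4),round((p[:2]-O)@Y,4),'z',round(p[2],4))
E
python3 -c "
from h import *
inc((*L(-.15,.02,.196),82.5),(*L(-.15,.02,.108),82.5));loc()
"
```

```text
t 25.07 tcp [ 0.5624 -0.148   0.1946] F [ 0.5 -0.1  0.2] g 0.006 j [  1.  19.  -9.  -0. -62. -99.]
[-0.0, -0.1, -0.0] [-0.0012, -0.02, -0.1524]
[-0.0, -0.1, -0.0] [0.0868, -0.02, -0.1523]
local 0.0024 0.04 z 0.1946
```

Request:
move_arm(increments=[0, 0, 0, 0, -0.01, -0.04, 0, 0, 0, 0, 0, -0.02, -0.08, 0, 0, 0, 0, 0, -0.02, -0.12, 0, 0, 0, 0, 0, -0.02, -0.152, 0, 0, 0, 0, 0.03, -0.02, -0.152, 0, 0, 0, 0, 0.06, -0.02, -0.152, 0, 0, 0, 0, 0.08, -0.02, -0.152, 0, 0, 0, 0, 0.086, -0.02, -0.152, 0, 0, 0, 0, 0.086, -0.02, -0.152, 0, 0, 0, 0, 0.086, -0.02, -0.152, 0])

```text
time_s: 25.9
tcp_pos: [0.4099, -0.1481, 0.1095]
ee_rot: [[0.0, 0.13, 0.992], [-0.001, 0.992, -0.13], [-1.0, -0.0, 0.0]]
wrist_force: [0.5, -0.3, -1.1]
gripper_width: 0.008
```

```bash
python3 -c "
from h import *
inc((*L(-.15,.02,.108),82.5));loc()
c=snap('side','s16')
cv2.imwrite('pics/s16z.png',cv2.resize(c[160:260,280:380,::-1],None,fx=6,fy=6,interpolation=2))
"
```

```text
t 25.9 tcp [ 0.4099 -0.1481  0.1095] F [ 0.5 -0.3 -1.1] g 0.008 j [  2.  12. -35.   0. -44. -99.]
[0.0, 0.0, 0.0] [0.0015, 0.0, -0.0012]
local -0.1488 0.02 z 0.1095
```

View pics/s16z.png

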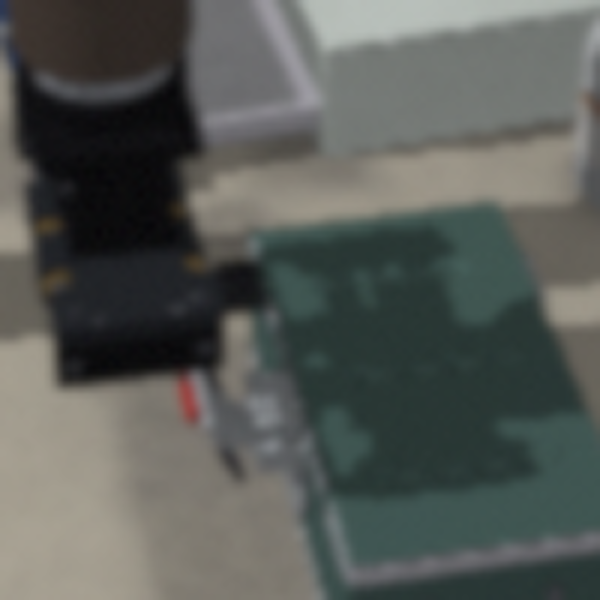

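Request:
move_arm(increments=[0, 0, 0, 0.0015, 0, 0.008, 0, 0, 0, 0, 0.0015, 0, 0.015, 0, 0, 0, 0, 0.0015, 0, 0.021, 0, 0, 0, 0, 0.0015, 0, 0.027, 0, 0, 0, 0, 0.0015, 0, 0.032, 0, 0, 0, 0, 0.0015, 0, 0.037, 0, 0, 0, 0, 0.0015, 0, 0.042, 0, 0, 0, 0, 0.0015, 0, 0.046, 0, 0, 0, 0, 0.0015, 0, 0.046, 0])

```text
time_s: 26.7
tcp_pos: [0.4561, -0.1541, 0.1074]
ee_rot: [[0.0, 0.13, 0.991], [-0.0, 0.991, -0.13], [-1.0, -0.0, 0.0]]
wrist_force: [0.4, -0.5, 0.2]
gripper_width: 0.005
```

```bash
python3 -c "
from h import *
inc((*L(-.15,.02,.108),82.5));loc()
c=snap('side','s17');snap('wrist','w17')
cv2.imwrite('pics/s17z.png',cv2.resize(c[160:260,280:380,::-1],None,fx=6,fy=6,interpolation=2))
"
```

```text
t 26.7 tcp [ 0.4561 -0.1541  0.1074] F [ 0.4 -0.5  0.2] g 0.005 j [  1.  16. -29.   0. -45. -98.]
[0.0, 0.0, 0.0] [-0.0006, -0.0, -0.0478]
local -0.1022 0.02 z 0.1074
```

View pics/s17z.png

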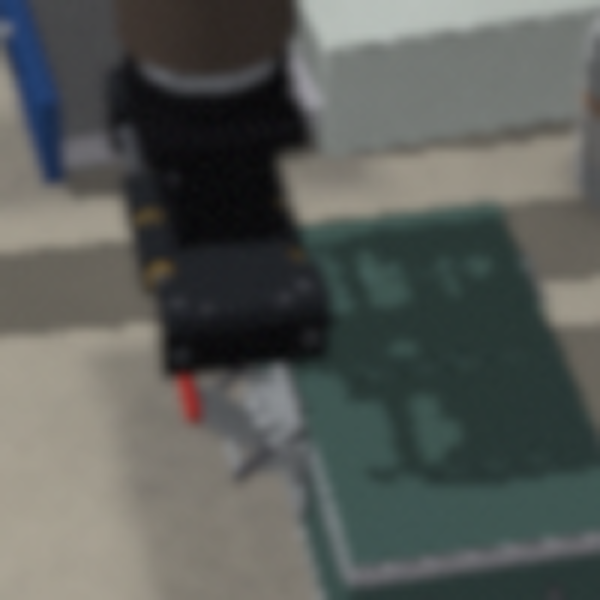

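View pics/w17.png

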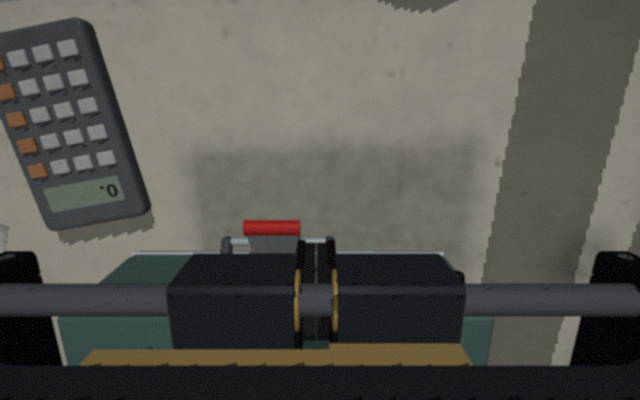

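Request:
move_arm(increments=[0, 0, 0, 0, 0, -0.015, 0, 0, 0, 0, 0, 0, -0.03, 0, 0, 0, 0, -0.04, 0, -0.03, 0, 0, 0, 0, -0.08, 0, -0.02, 0, 0, 0, 0, -0.09, 0, 0.01, 0, 0, 0, 0, -0.09, 0, 0.05, 0, 0, 0, 0, -0.09, 0, 0.09, 0, 0, 0, 0, -0.09, 0, 0.1, 0, 0, 0, 0, -0.09, 0, 0.1, 0, 0, 0, 0, -0.09, 0, 0.1, 0])

```text
time_s: 27.63
tcp_pos: [0.5536, -0.1669, 0.1964]
ee_rot: [[-0.003, 0.131, 0.991], [0.001, 0.991, -0.131], [-1.0, 0.0, -0.003]]
wrist_force: [-0.1, 1.3, 0.7]
gripper_width: 0.005
```

```bash
python3 -c "
from h import *
inc((*L(-.1315,0,.196),82.5));loc()
c=snap('side','s18');b=snap('wrist','w18')
cv2.imwrite('pics/s18z.png',cv2.resize(c[160:260,280:380,::-1],None,fx=6,fy=6,interpolation=2))
cv2.imwrite('pics/w18z.png',cv2.resize(b[10:135,170:430,::-1],None,fx=3,fy=3,interpolation=2))
"
```

```text
t 27.63 tcp [ 0.5536 -0.1669  0.1964] F [-0.1  1.3  0.7] g 0.005 j [ -1.  19.  -9.  -0. -62. -97.]
[-0.0, -0.1, -0.0] [0.0007, -0.0201, -0.1276]
local -0.0039 0.0201 z 0.1964
```

View pics/s18z.png

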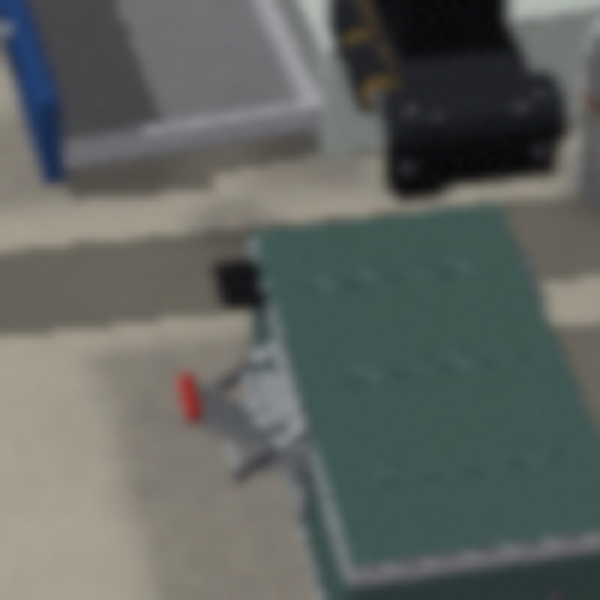

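View pics/w18z.png

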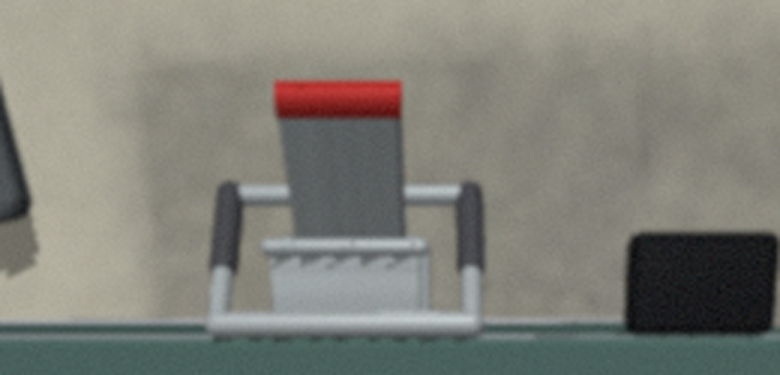

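```bash
python3 -c "
from h import *
C=cam('wrist')
for z in(.082,.087):
  p=onz('wrist',170+338/3,10+98/3,z,C); print(p,(p[:2]-O)@X-.068,(p[:2]-O)@Y)
"
```

```text
[ 0.43540936 -0.17332723  0.082     ] -0.12020552069924993 -0.001755633128441927
[ 0.43617549 -0.17299698  0.087     ] -0.11948907449634918 -0.0013282448708246827
```

```bash
python3 -c "
from h import *
inc((*L(-.1285,-.0015,.196),82.5),(*L(-.1285,-.0015,.12),82.5));loc()
"
```

```text
t 27.73 tcp [ 0.5528 -0.1669  0.1971] F [-0.1 -0.2 -0.1] g 0.004 j [ -1.  19.  -9.  -0. -62. -97.]
[-0.0, -0.1, -0.0] [0.0013, -0.0215, -0.1239]
[-0.0, -0.1, -0.0] [0.0773, -0.0215, -0.1237]
local -0.0046 0.02 z 0.1971
```

Request:
move_arm(increments=[0, 0, 0, 0, -0.01, -0.04, 0, 0, 0, 0, 0, -0.0215, -0.08, 0, 0, 0, 0, 0, -0.0215, -0.11, 0, 0, 0, 0, 0.02, -0.0215, -0.124, 0, 0, 0, 0, 0.05, -0.0215, -0.124, 0, 0, 0, 0, 0.07, -0.0215, -0.124, 0, 0, 0, 0, 0.077, -0.0215, -0.124, 0, 0, 0, 0, 0.077, -0.0215, -0.124, 0, 0, 0, 0, 0.077, -0.0215, -0.124, 0])

```text
time_s: 28.48
tcp_pos: [0.4287, -0.1722, 0.1212]
ee_rot: [[0.001, 0.13, 0.992], [-0.001, 0.992, -0.13], [-1.0, -0.0, 0.001]]
wrist_force: [0.6, 0.6, 1.3]
gripper_width: 0.009
```

```bash
python3 -c "
from h import *
inc((*L(-.1285,-.0015,.12),82.5));loc();snap('wrist','w19')
"
```

```text
t 28.48 tcp [ 0.4287 -0.1722  0.1212] F [0.6 0.6 1.3] g 0.009 j [ -2.  13. -31.   0. -46. -96.]
[0.0, 0.0, 0.0] [0.0012, 0.0001, -0.0015]
local -0.127 -0.0016 z 0.1212
```

View pics/w19.png

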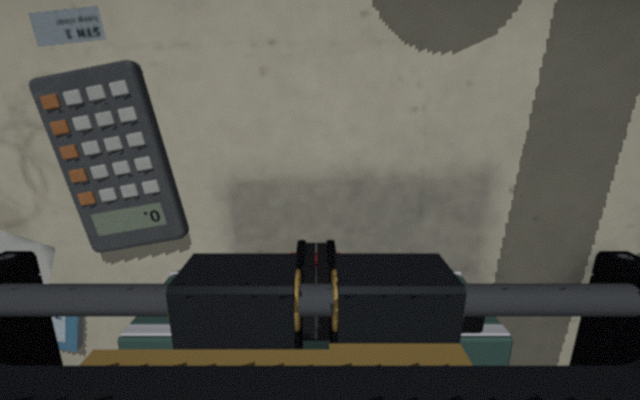

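Request:
move_arm(increments=[0, 0, 0, 0.012, 0, 0, 0, 0, 0, 0, 0.022, 0, 0, 0, 0, 0, 0, 0.028, 0, 0, 0, 0, 0, 0, 0.034, 0, 0, 0, 0, 0, 0, 0.04, 0, 0, 0, 0, 0, 0, 0.045, 0, 0, 0, 0, 0, 0, 0.045, 0, 0, 0])

```text
time_s: 29.12
tcp_pos: [0.4285, -0.1721, 0.0747]
ee_rot: [[-0.001, 0.131, 0.991], [0.0, 0.991, -0.131], [-1.0, 0.0, -0.001]]
wrist_force: [1.1, 0.3, 0.6]
gripper_width: 0.001
```

```bash
python3 -c "
from h import *
inc((*L(-.1285,-.0015,.12),82.5));loc();c=snap('side','s20')
cv2.imwrite('pics/s20z.png',cv2.resize(c[160:260,280:380,::-1],None,fx=6,fy=6,interpolation=2))
"
```

```text
t 29.12 tcp [ 0.4285 -0.1721  0.0747] F [1.1 0.3 0.6] g 0.001 j [ -2.  17. -34.  -0. -39. -96.]
[-0.0, -0.0, -0.0] [-0.0453, -0.0, -0.0013]
local -0.1272 -0.0015 z 0.0747
```

View pics/s20z.png

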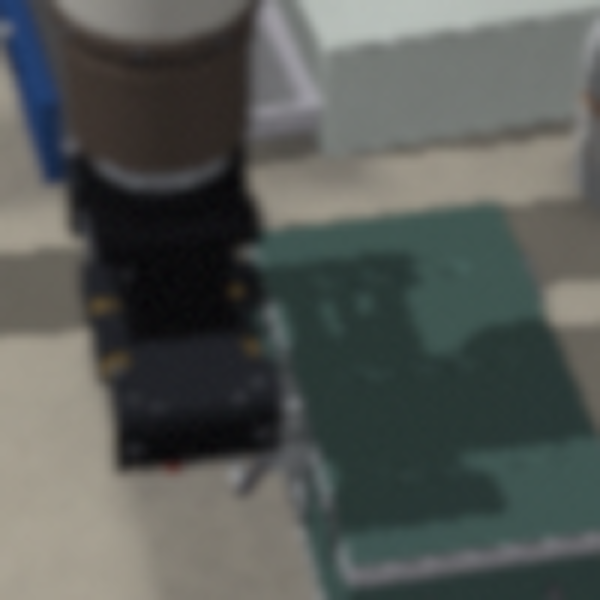

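Request:
move_arm(increments=[0, 0, 0, 0.005, 0, -0.001, 0, 0, 0, 0, 0.0095, 0, -0.001, 0, 0, 0, 0, 0.0135, 0, 0.0005, 0, 0, 0, 0, 0.017, 0, 0.0018, 0, 0, 0, 0, 0.0197, 0, 0.003, 0, 0, 0, 0, 0.0197, 0, 0.003, 0])

```text
time_s: 29.67
tcp_pos: [0.4311, -0.1725, 0.0549]
ee_rot: [[-0.002, 0.131, 0.991], [0.0, 0.991, -0.131], [-1.0, 0.0, -0.002]]
wrist_force: [0.5, -0.3, 0.1]
gripper_width: 0.009
```

```bash
python3 -c "
from h import *
inc((*L(-.1285,-.0015,.12),82.5));loc();c=snap('side','s21')
cv2.imwrite('pics/s21z.png',cv2.resize(c[160:260,280:380,::-1],None,fx=6,fy=6,interpolation=2))
"
```

```text
t 29.67 tcp [ 0.4311 -0.1725  0.0549] F [ 0.5 -0.3  0.1] g 0.009 j [ -2.  19. -34.  -0. -36. -96.]
[-0.0, -0.1, -0.0] [-0.0651, -0.0, -0.004]
local -0.1246 -0.0015 z 0.0549
```

View pics/s21z.png

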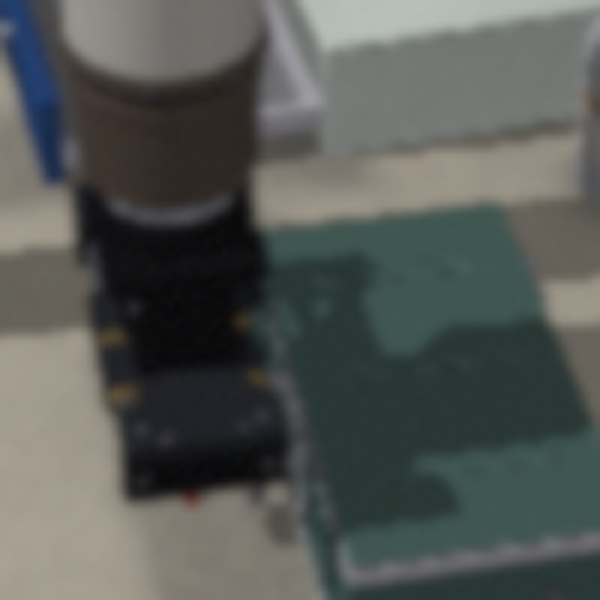

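Request:
move_arm(increments=[0, 0, 0, -0.03, 0, -0.01, 0, 0, 0, 0, -0.07, 0, -0.01, 0, 0, 0, 0, -0.11, 0, 0, 0, 0, 0, 0, -0.14, 0, 0.03, 0, 0, 0, 0, -0.14, 0, 0.07, 0, 0, 0, 0, -0.14, 0, 0.11, 0, 0, 0, 0, -0.14, 0, 0.12, 0, 0, 0, 0, -0.14, 0, 0.12, 0, 0, 0, 0, -0.14, 0, 0.12, 0])

```text
time_s: 30.47
tcp_pos: [0.5495, -0.188, 0.1941]
ee_rot: [[-0.004, 0.131, 0.991], [0.001, 0.991, -0.131], [-1.0, 0.0, -0.004]]
wrist_force: [-0.1, -0.4, 0.3]
gripper_width: 0.005
```

```bash
python3 -c "
from h import *
inc((*L(-.1285,-.0015,.12),82.5));loc();c=snap('side','s22');b=snap('wrist','w22')
cv2.imwrite('pics/s22z.png',cv2.resize(c[160:260,280:380,::-1],None,fx=6,fy=6,interpolation=2))
cv2.imwrite('pics/w22z.png',cv2.resize(b[10:135,190:450,::-1],None,fx=3,fy=3,interpolation=2))
C=cam('wrist');print([proj('wrist',L(a+.003,0,z),C) for a,z in((-.09,.0905),(-.081,.091),(-.071,.098))])
"
```

```text
t 30.47 tcp [ 0.5495 -0.188   0.1941] F [-0.1 -0.4  0.3] g 0.005 j [ -3.  19.  -9.  -0. -62. -95.]
[-0.0, -0.2, -0.0] [0.0746, -0.0002, -0.1231]
local -0.0052 -0.0014 z 0.1941
[array([315.9233066 ,  94.02441411]), array([315.92807167, 107.41284385]), array([315.94393595, 122.58275049])]
```

View pics/s22z.png

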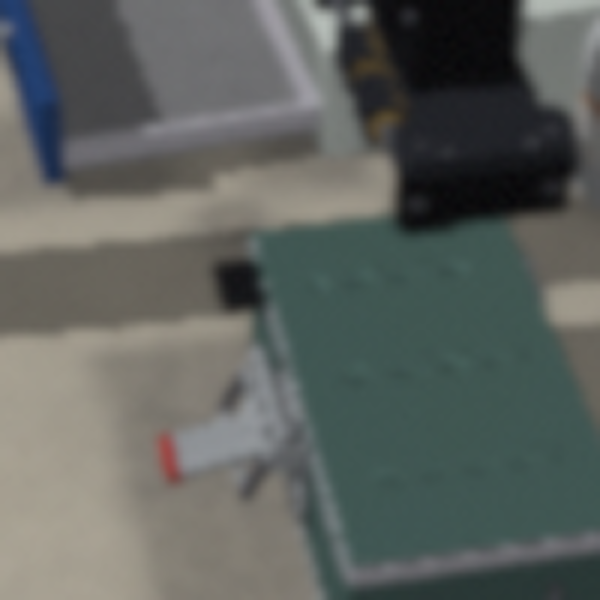

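View pics/w22z.png

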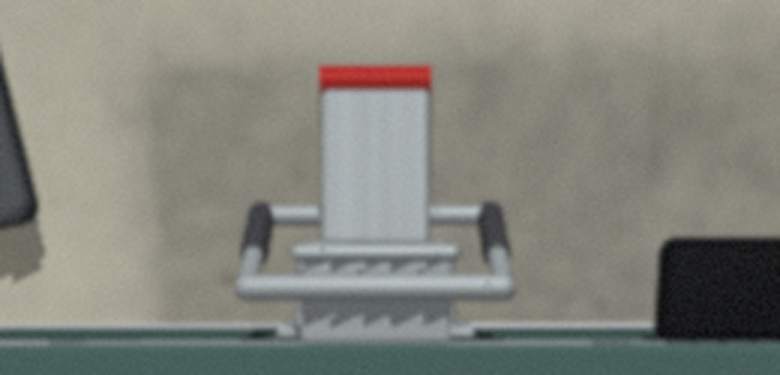

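```bash
cat > tl.py <<'E'
from h import *
from scipy.spatial.transform import Rotation as Ro
RT=Rdown(82.5)@Ro.from_euler('y',-8,degrees=True).as_matrix()
E
python3 -c "
from tl import *
loc();inc((*L(-.129,-.0015,.196),RT),(*L(-.129,-.0015,.10),RT))
"
```

```text
local -0.0058 -0.0015 z 0.195
t 30.57 tcp [ 0.5489 -0.188   0.195 ] F [-0.9 -0.6 -0.3] g 0.005 j [ -3.  19.  -9.  -0. -62. -95.]
[-0.0, -8.1, -0.0] [-0.0007, -0.0, -0.1232]
[-0.0, -8.1, -0.0] [0.0953, -0.0001, -0.123]
```

Request:
move_arm(increments=[0, -4, 0, 0, 0, -0.04, 0, 0, -8, 0, 0, 0, -0.08, 0, 0, -8, 0, 0, 0, -0.11, 0, 0, -8, 0, 0.02, 0, -0.123, 0, 0, -8, 0, 0.05, 0, -0.123, 0, 0, -8, 0, 0.08, 0, -0.123, 0, 0, -8, 0, 0.095, 0, -0.123, 0, 0, -8, 0, 0.095, 0, -0.123, 0, 0, -8, 0, 0.095, 0, -0.123, 0])

```text
time_s: 31.32
tcp_pos: [0.4275, -0.1722, 0.1008]
ee_rot: [[0.137, 0.13, 0.982], [-0.018, 0.991, -0.129], [-0.99, -0.0, 0.138]]
wrist_force: [-0.2, -0.0, -0.6]
gripper_width: 0.004
```

```bash
python3 -c "
from tl import *
loc();inc(*[(*L(a,-.0015,z),RT) for a,z in ((-.129,.0639),(-.1254,.0536),(-.120,.0491),(-.1135,.0467),(-.1088,.0458),(-.1047,.0446),(-.102,.0438),(-.0993,.043))])
"
```

```text
local -0.1282 -0.0016 z 0.1008
t 31.32 tcp [ 0.4275 -0.1722  0.1008] F [-0.2 -0.  -0.6] g 0.004 j [ -1.  11. -38.   2. -33. -98.]
[0.0, -0.1, 0.0] [0.0364, 0.0002, -0.0058]
[0.0, -0.1, 0.0] [0.0471, 0.0002, -0.0037]
[0.0, -0.1, 0.0] [0.0523, 0.0002, 0.001]
[0.0, -0.1, 0.0] [0.0556, 0.0002, 0.0071]
[0.0, -0.1, 0.0] [0.0571, 0.0002, 0.0117]
[0.0, -0.1, 0.0] [0.0589, 0.0002, 0.0156]
[0.0, -0.1, 0.0] [0.06, 0.0002, 0.0181]
[0.0, -0.1, 0.0] [0.0612, 0.0002, 0.0207]
```

Request:
move_arm(increments=[0, 0, 0, 0.02, 0, -0.004, 0, 0, 0, 0, 0.032, 0, -0.006, 0, 0, 0, 0, 0.0364, 0, -0.006, 0, 0, 0, 0, 0.042, 0, -0.005, 0, 0, 0, 0, 0.047, 0, -0.004, 0, 0, 0, 0, 0.05, 0, -0.0015, 0, 0, 0, 0, 0.0523, 0, 0.001, 0, 0, 0, 0, 0.0523, 0, 0.001, 0])

```text
time_s: 31.98
tcp_pos: [0.4374, -0.1733, 0.0489]
ee_rot: [[0.138, 0.13, 0.982], [-0.018, 0.991, -0.129], [-0.99, -0.0, 0.139]]
wrist_force: [-0.7, -0.6, -0.3]
gripper_width: 0.009
```

Request:
move_arm(increments=[0, 0, 0, 0.0015, 0, 0.003, 0, 0, 0, 0, 0.0033, 0, 0.006, 0, 0, 0, 0, 0.004, 0, 0.0085, 0, 0, 0, 0, 0.0048, 0, 0.0107, 0, 0, 0, 0, 0.0048, 0, 0.0107, 0])

```text
time_s: 32.4
tcp_pos: [0.4495, -0.1748, 0.0461]
ee_rot: [[0.14, 0.13, 0.982], [-0.018, 0.991, -0.129], [-0.99, 0.0, 0.141]]
wrist_force: [-0.5, -0.3, -0.4]
gripper_width: 0.006
```

```bash
python3 -c "
from tl import *
loc();c=snap('side','s23')
cv2.imwrite('pics/s23z.png',cv2.resize(c[160:260,280:380,::-1],None,fx=6,fy=6,interpolation=2))
inc(*[(*L(a,-.0015,z),RT) for a,z in ((-.1047,.0446),(-.102,.0438),(-.0993,.043))])
"
```

```text
local -0.1061 -0.0014 z 0.0461
t 32.45 tcp [ 0.4489 -0.1747  0.046 ] F [-0.2 -0.4 -0.1] g 0.008 j [ -1.  19. -39.   2. -24. -98.]
[0.0, 0.1, -0.0] [0.0017, -0.0001, 0.0017]
[0.0, 0.1, -0.0] [0.0028, -0.0001, 0.0043]
[0.0, 0.1, -0.0] [0.004, -0.0001, 0.0068]
```

View pics/s23z.png

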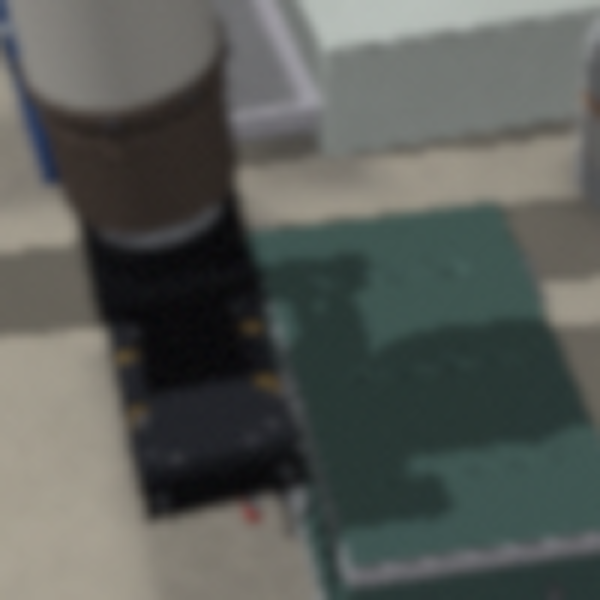

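Request:
move_arm(increments=[0, 0, 0, 0.0012, 0, 0.0017, 0, 0, 0, 0, 0.002, 0, 0.0035, 0, 0, 0, 0, 0.003, 0, 0.0055, 0, 0, 0, 0, 0.004, 0, 0.007, 0, 0, 0, 0, 0.004, 0, 0.007, 0, 0, 0, 0, 0.004, 0, 0.007, 0])

```text
time_s: 32.95
tcp_pos: [0.453, -0.1756, 0.042]
ee_rot: [[0.133, 0.131, 0.982], [-0.018, 0.991, -0.13], [-0.991, -0.0, 0.134]]
wrist_force: [-5.5, 0.9, 2.3]
gripper_width: 0.003
```

```bash
python3 -c "
from tl import *
loc();c=snap('side','s24')
cv2.imwrite('pics/s24z.png',cv2.resize(c[160:260,280:380,::-1],None,fx=6,fy=6,interpolation=2))
"
```

```text
local -0.1025 -0.0017 z 0.042
```

View pics/s24z.png

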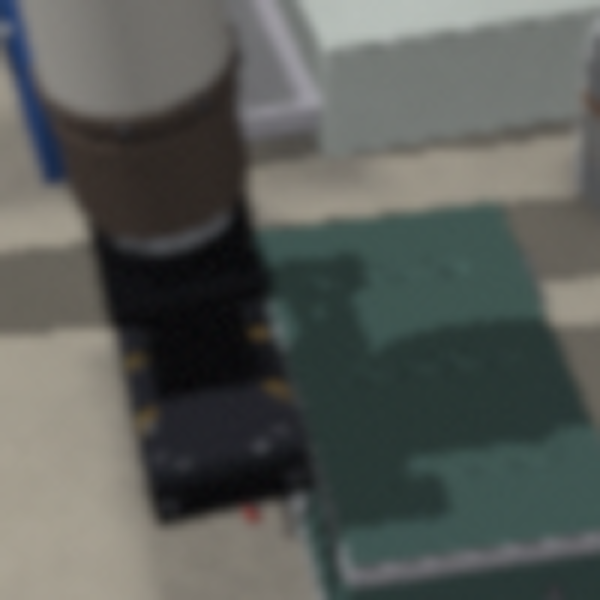

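Request:
move_arm(increments=[0, 0, 0, 0.0, 0, 0.002, 0, 0, 0, 0, 0.0, 0, 0.004, 0, 0, 0, 0, 0.0, 0, 0.005, 0, 0, 0, 0, 0.0, 0, 0.005, 0])

```text
time_s: 33.33
tcp_pos: [0.4535, -0.1759, 0.0419]
ee_rot: [[0.124, 0.133, 0.983], [-0.017, 0.991, -0.132], [-0.992, -0.0, 0.125]]
wrist_force: [-12.1, 4.9, 10.6]
gripper_width: 0.005
```

```bash
python3 -c "
from tl import *
loc();c=snap('side','s25')
cv2.imwrite('pics/s25z.png',cv2.resize(c[160:260,280:380,::-1],None,fx=6,fy=6,interpolation=2))
"
```

```text
local -0.102 -0.0019 z 0.0419
```

View pics/s25z.png

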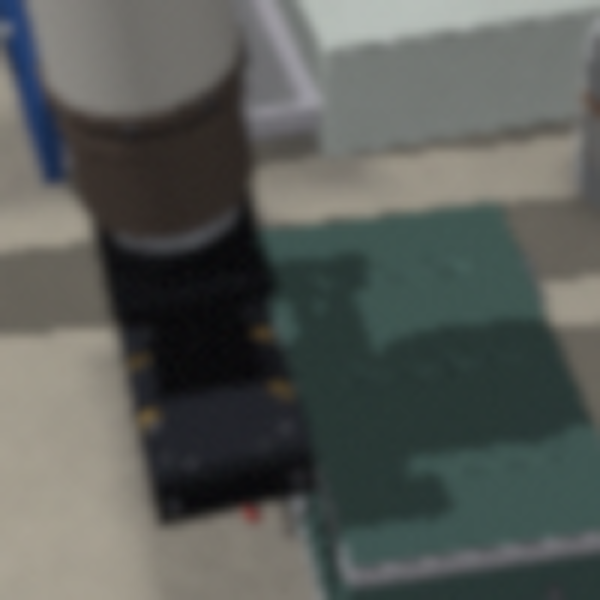

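Request:
move_arm(increments=[0, 0, 0, 0, 0, -0.02, 0, 0, 0, 0, 0, 0, -0.045, 0, 0, 0, 0, -0.04, 0, -0.045, 0, 0, 0, 0, -0.08, 0, -0.045, 0, 0, 0, 0, -0.12, 0, -0.045, 0, 0, 0, 0, -0.15, 0, -0.03, 0, 0, 4, 0, -0.15, 0, 0.01, 0, 0, 8, 0, -0.15, 0, 0.05, 0, 0, 8, 0, -0.15, 0, 0.09, 0, 0, 8, 0, -0.15, 0, 0.12, 0, 0, 8, 0, -0.15, 0, 0.12, 0, 0, 8, 0, -0.15, 0, 0.12, 0])

```text
time_s: 34.38
tcp_pos: [0.5591, -0.1892, 0.2077]
ee_rot: [[0.0, 0.131, 0.991], [0.0, 0.991, -0.131], [-1.0, 0.0, 0.0]]
wrist_force: [-0.8, 1.2, -0.1]
gripper_width: 0.005
```

```bash
python3 -c "
from h import *
inc((*L(-.1285,-.0015,.12),82.5));loc();c=snap('side','s26');b=snap('wrist','w26')
cv2.imwrite('pics/s26z.png',cv2.resize(c[160:260,280:380,::-1],None,fx=6,fy=6,interpolation=2))
cv2.imwrite('pics/w26z.png',cv2.resize(b[10:135,190:450,::-1],None,fx=3,fy=3,interpolation=2))
"
```

```text
t 34.38 tcp [ 0.5591 -0.1892  0.2077] F [-0.8  1.2 -0.1] g 0.005 j [ -3.  20.  -7.  -0. -64. -95.]
[-0.0, 0.0, -0.0] [0.0877, -0.0002, -0.133]
local 0.0044 -0.0014 z 0.2077
```

View pics/s26z.png

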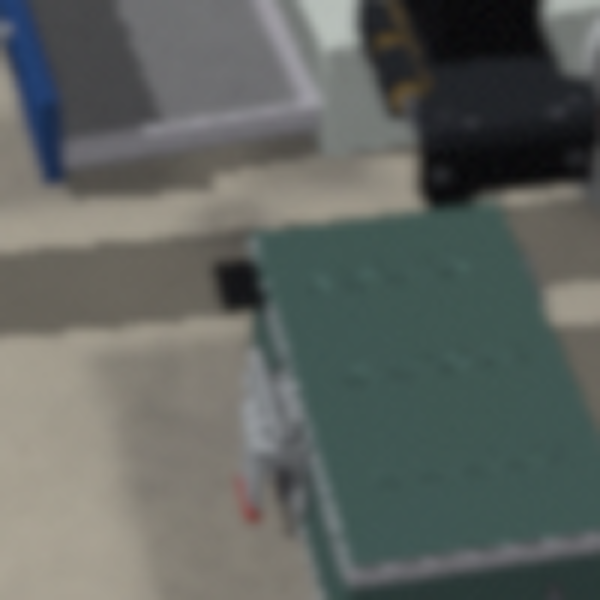

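View pics/w26z.png

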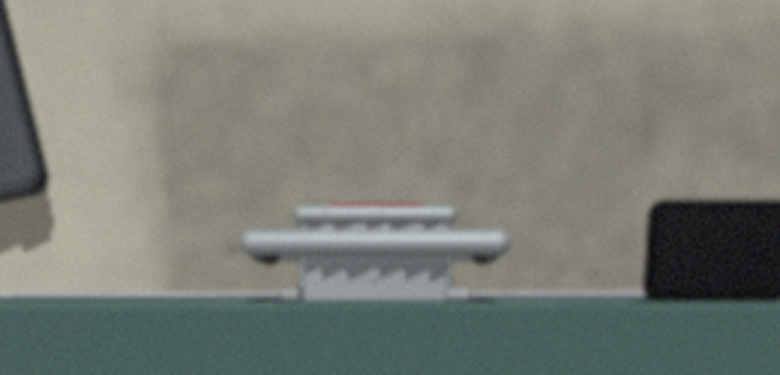

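```bash
python3 -c "
from h import *
S=cam('side');C=cam('wrist')
c=cv2.imread('pics/s26.png');h=cv2.cvtColor(c,cv2.COLOR_BGR2HSV)
m=((h[...,0]<8)|(h[...,0]>172))&(h[...,1]>90);m[:225]=0;m[260:]=0;m[:,:300]=0;m[:,340:]=0
ys,xs=np.nonzero(m);print('side red',xs.min(),xs.mean(),xs.max(),ys.min(),ys.mean(),ys.max(),len(xs))
c=cv2.imread('pics/s22.png');h=cv2.cvtColor(c,cv2.COLOR_BGR2HSV)
m=((h[...,0]<8)|(h[...,0]>172))&(h[...,1]>90);m[:225]=0;m[260:]=0;m[:,:290]=0;m[:,340:]=0
ys,xs=np.nonzero(m);print('s22 red',xs.mean(),ys.mean(),len(xs))
for a in(0,.1,.2,.3,.5,.8,1.1,1.3):
  P=L(-.086+.003-.046*np.sin(a),-.0015,.064-.046*np.cos(a)); print(a,proj('side',P,S),proj('wrist',P,C))
print('lip',proj('wrist',L(-.09+.003,0,.0905),C),'bar end side',proj('side',L(-.078,-.03,.091),S))
"
```

```text
side red 321 321.0 321 245 245.0 245 1
s22 red 307.6 236.2 15
0 [323.3464487  242.18398395] [314.18131955  90.73615466]
0.1 [321.86448261 242.33944165] [314.17275837  85.50185203]
0.2 [320.39408261 242.38844282] [314.16235011  80.24530878]
0.3 [318.94892992 242.3302334 ] [314.15012613  74.99876735]
0.5 [316.18834809 241.89377196] [314.12039262  64.67261534]
0.8 [312.56597051 240.46954497] [314.06344817  50.16542675]
1.1 [309.84775091 238.22152534] [313.99385854  37.85941815]
1.3 [308.66849066 236.35093812] [313.94230422  31.51601729]
lip [315.8750058   82.51834087] bar end side [326.8321008  231.32943402]
```

```bash
python3 -c "
from h import *
inc((.368,.2565,.18,86.8),(.368,.2565,.05,86.8))
"
```

```text
t 34.48 tcp [ 0.5568 -0.189   0.2082] F [ 0.5 -0.4 -0.6] g 0.003 j [ -3.  19.  -7.  -0. -64. -95.]
[-4.3, -0.0, -0.0] [0.0284, 0.417, -0.2454]
[-4.3, -0.0, -0.0] [0.1584, 0.417, -0.2453]
```

Request:
move_arm(increments=[-4.3, 0, 0, 0, 0.417, -0.2454, 0, -4.3, 0, 0, 0, 0.417, -0.2454, 0, -4.3, 0, 0, 0, 0.417, -0.2454, 0, -4.3, 0, 0, 0, 0.417, -0.2454, 0, -4.3, 0, 0, 0, 0.417, -0.2454, 0, -4.3, 0, 0, 0, 0.417, -0.2454, 0, -4.3, 0, 0, 0, 0.417, -0.2454, 0, -4.3, 0, 0, 0, 0.417, -0.2454, 0, -4.3, 0, 0, 0, 0.417, -0.2454, 0, -4.3, 0, 0, 0, 0.417, -0.2454, 0, -4.3, 0, 0, 0, 0.417, -0.2454, 0, -4.3, 0, 0, 0, 0.417, -0.2454, 0])

```text
time_s: 35.48
tcp_pos: [0.3664, 0.2583, 0.2094]
ee_rot: [[0.002, 0.053, 0.999], [0.002, 0.999, -0.053], [-1.0, 0.002, 0.001]]
wrist_force: [0.8, 1.3, 0.6]
gripper_width: 0.002
```

Request:
move_arm(increments=[0, 0, 0, 0, 0, 0, 0, 0, 0, 0, 0, 0, 0, 0, 0, 0, 0, 0, 0, 0, 0])

```text
time_s: 35.73
tcp_pos: [0.368, 0.2554, 0.2089]
ee_rot: [[0.0, 0.056, 0.998], [0.0, 0.998, -0.056], [-1.0, 0.0, 0.0]]
wrist_force: [0.3, -0.1, -0.0]
gripper_width: 0.002
```

```bash
python3 -c "
from h import *
inc((.368,.2565,.05,86.8)); snap('wrist','w27');C=cam('wrist');print(proj('wrist',(.4021,.255,.058),C))
snap('top','t27')
"
```

```text
t 35.73 tcp [0.368  0.2554 0.2089] F [ 0.3 -0.1 -0. ] g 0.002 j [  56.    6.  -25.   -0.  -59. -149.]
[0.0, 0.0, -0.0] [0.1589, 0.0011, -0.0]
[316.2317765  226.07697069]
```

View pics/t27.png

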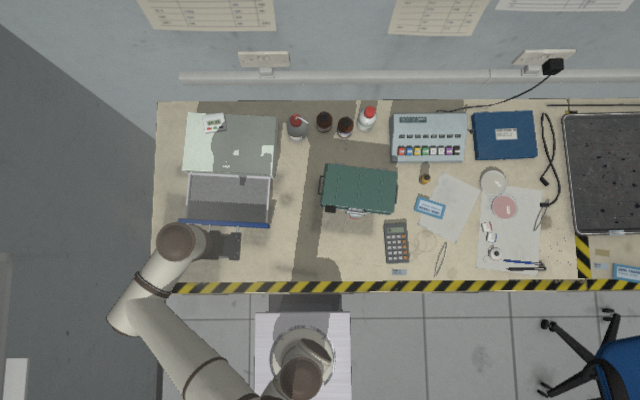

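Request:
move_arm(increments=[0, 0, 0, 0.04, 0, 0, 0, 0, 0, 0, 0.08, 0, 0, 0, 0, 0, 0, 0.12, 0, 0, 0, 0, 0, 0, 0.15, 0, 0, 0, 0, 0, 0, 0.157, 0, 0, 0, 0, 0, 0, 0.157, 0, 0, 0, 0, 0, 0, 0.157, 0, 0, 0])

```text
time_s: 36.42
tcp_pos: [0.3696, 0.2566, 0.0527]
ee_rot: [[0.001, 0.056, 0.998], [0.001, 0.998, -0.056], [-1.0, 0.001, 0.001]]
wrist_force: [0.0, 0.9, 0.0]
gripper_width: 0.008
```

Request:
move_arm(increments=[0, 0, 0, 0, 0, 0.012, 0, 0, 0, 0, 0, 0, 0.024, 0, 0, 0, 0, 0, 0, 0.04, 0, 0, 0, 0, 0, 0, 0.06, 0, 0, 0, 0, 0, 0, 0.08, 0, 0, 0, 0, 0, 0, 0.1, 0, 0, 0, 0, 0, 0, 0.12, 0, 0, 0, 0, 0, 0, 0.14, 0, 0, 0, 0, 0, 0, 0.155, 0, 0, 0, 0, 0, 0, 0.165, 0, 0, 0, 0, 0, 0, 0.165, 0, 0, 0, 0, 0, 0, 0.165, 0])

```text
time_s: 37.42
tcp_pos: [0.5342, 0.247, 0.0524]
ee_rot: [[0.001, 0.057, 0.998], [0.001, 0.998, -0.057], [-1.0, 0.001, 0.001]]
wrist_force: [-0.4, -1.0, -0.7]
gripper_width: 0.007
```

```bash
python3 -c "
from h import *
inc((.544,.2465,.05,86.8))
"
```

```text
t 37.42 tcp [0.5342 0.247  0.0524] F [-0.4 -1.  -0.7] g 0.007 j [  41.   29.  -17.    0.  -44. -134.]
[-0.1, 0.1, -0.1] [0.0024, 0.0, 0.0099]
```

Request:
move_arm(increments=[0, 0, 0, 0, 0, 0.004, 0, 0, 0, 0, 0, 0, 0.007, 0, 0, 0, 0, 0, 0, 0.01, 0, 0, 0, 0, 0, 0, 0.013, 0, 0, 0, 0, 0, 0, 0.013, 0, 0, 0, 0, 0, 0, 0.013, 0])

```text
time_s: 37.92
tcp_pos: [0.5455, 0.2463, 0.0517]
ee_rot: [[-0.001, 0.056, 0.998], [-0.001, 0.998, -0.056], [-1.0, -0.001, -0.001]]
wrist_force: [-4.0, 1.0, 2.4]
gripper_width: 0.006
```

Request:
move_arm(increments=[0, 0, 0, 0, 0, 0.002, 0, 0, 0, 0, 0, 0, 0.004, 0, 0, 0, 0, 0, 0, 0.004, 0])

```text
time_s: 38.17
tcp_pos: [0.5459, 0.2462, 0.0517]
ee_rot: [[-0.008, 0.056, 0.998], [-0.002, 0.998, -0.056], [-1.0, -0.002, -0.008]]
wrist_force: [-15.4, 5.2, 9.7]
gripper_width: 0.005
```

Request:
move_arm(increments=[0, 0, 0, 0, 0, -0.03, 0, 0, 0, 0, 0, 0, -0.06, 0, 0, 0, 0, -0.04, 0, -0.07, 0, 0, 0, 0, -0.08, 0, -0.07, 0, 0, 0, 0, -0.12, 0, -0.07, 0, 0, 0, 0, -0.16, 0, -0.07, 0, 0, 0, 0, -0.16, 0, -0.11, 0, 0, 0, 0, -0.16, 0, -0.13, 0, 0, 0, 0, -0.16, 0, -0.13, 0])

```text
time_s: 38.92
tcp_pos: [0.4183, 0.2534, 0.2131]
ee_rot: [[0.002, 0.054, 0.999], [0.003, 0.999, -0.054], [-1.0, 0.003, 0.001]]
wrist_force: [0.3, -0.5, -0.1]
gripper_width: 0.006
```

```bash
python3 -c "
from h import *
inc((*L(.0,.0,.2),82.5))
b=snap('top','t28');c=snap('side','s28')
cv2.imwrite('pics/t28z.png',cv2.resize(b[90:290,160:420,::-1],None,fx=3,fy=3,interpolation=2))
cv2.imwrite('pics/s28z.png',cv2.resize(c[110:270,280:400,::-1],None,fx=3.7,fy=3.7,interpolation=2))
"
```

```text
t 38.92 tcp [0.4183 0.2534 0.2131] F [ 0.3 -0.5 -0.1] g 0.006 j [  50.   10.  -20.   -0.  -61. -143.]
[4.4, 0.1, -0.2] [0.012, -0.4326, 0.1602]
```

View pics/t28z.png

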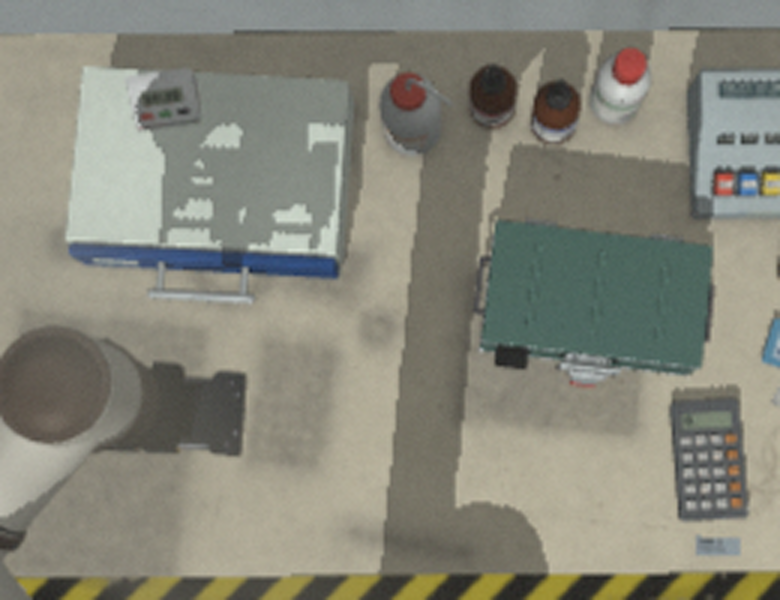

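View pics/s28z.png

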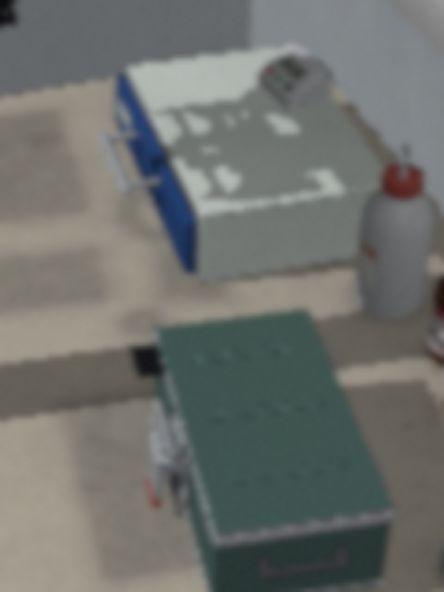

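```bash
python3 -c "
from h import *
print(r.finish_job())
"
```

```text
the job is handed in; nothing more can be done
None
```

The job is handed in at about 39 s of the 210 s allowed. All the steps were done, but I had no verdict and no joint readout, so the checks below come only from camera pictures and the wrist force.

- **Cassettes:** Three were in the drawer (white, pale red, pale green; no pale blue). I pulled the drawer out about 157 mm and laid all three flat, tab up, on the foam bed. The wrist and side pictures before closing showed them upright side by side.
- **Lid:** I pushed it shut from behind. My last press reached about 39 N at the wrist through the fingertips, which was harder than needed.
- **Latch:** I tipped the bail in past upright, then swung the lever down. The last pictures show the bail bar behind the keeper lip and the lever against the case.
- **Lever angle:** This is the least certain check. The lever stopped hard at about 12 N. The pictures put its angle at 0.11 to 0.18 rad, depending on how the frame offset is taken. If the stated 0.1 rad stand-off is included in that, the joint value is between about 0.01 and 0.08, under the 0.15 limit. If it isn't, the top of that range is over the limit.
- **Drawer:** I pushed it in until it stopped hard at about 15 N. The last top view shows the handle back where it was at the start.
- **Bystanders:** The last overhead views showed no sign of movement; I did not measure their positions.
- **Measurement disagreement:** The top and wrist views gave case positions a few millimetres apart and headings about 2° apart. I followed the wrist view.

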